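Close the stone-gluing jig

TASK

Close the gluing jig: take the plain steel pin from the wooden stand and put it through the eye in the middle of the jig, all the way down to the bench, then bring the cover, square with the jig, over the pin until it drops on and lies on the two stone slabs. Press the cover fully home against the springs so that the glue can grip, and finish like that, with the gripper still pressing the cover down. Leave the two sticks with stones on their ends standing in the stand.

Things in the scene. Friction and masses are not known exactly. Their poses are not given: they have to be found in the camera images.
- jig_eye (a point): Top of the gluing jig's eye, on its axis, 40 mm above the bench; x along the jig's long side, z up. Jig: fixed steel block 130 (x) x 90 x 20 mm high; in its middle a 30 x 30 mm boss rises to 40 mm. A plain vertical 13.5 mm hole runs down through boss and block to the bench.
- bed (a joint): How far the sprung bed is pressed, m: 0 at rest, 0.006 when the cover meets the boss (fully home). Springs push up 6 N at rest, 13 N at 6 mm; beyond the cover's weight some 10 N is needed.
- bed_mid (a point): On the eye's axis, level with the tops of the two stone slabs (46 mm above the bench at rest; goes down with the bed). The sprung aluminium bed, 110 (x) x 64 mm, top 38 mm above the bench at rest, surrounds the boss with a 36 x 36 mm opening; the slabs, 28 (x) x 52 mm, 8 mm thick, are fixed on it, centred 38 mm to each side of the axis along x.
- pin_mid (a point): Centre of the loose steel locating pin: plain round rod, 12 mm diameter, 70 mm long, both ends tapered over 3.5 mm to 7 mm; z along it. Starts upright in one hole of the stand, foot 8 mm above the bench, upper 50 mm clear. Down in the eye its foot is on the bench, its centre 35 mm above the bench; it stands 30 mm out of the eye, 24 mm above the slabs.
- cover_mid (a point): Centre of the loose cover, 25 mm above its underside; x along its long side, z up. Aluminium plate 110 x 64 x 10 mm, in its middle a square grip 36 x 36 mm, top 50 mm above the underside; 0.3 kg. Hidden in its underside's middle: a 14 mm round socket, 34 mm deep. Starts flat on the bench. Height of this point: on top of the pin 95 mm, on the slabs 71, fully home 65. Either end may go either way.
- stand: Wooden stand fixed to the bench, 50 (x) x 140 (y) x 28 mm high; origin under its centre, y along the row of three holes, 45 mm apart, z up. The pin and two dop sticks stand in the holes in any order; grasp the pin with the fingers across the row (closing along x).
- dop_a_mid (a point): Centre, half-way up, of a brass dop stick 78 mm tall with a cut green stone 16 mm wide on its upper end and a thin 6 mm stem; stands in the stand and is to stay there.
- dop_b_mid (a point): The second dop stick, like the first.
There are look-alikes about, which are no part of the job. What is shaped like the part that bears cover_mid but green is not meant. What is shaped like the part that bears jig_eye but green is not meant.

How it is judged (in metres and radians):
On the way, in this order (a step that is already met when the one before it is completed fails the run):
1. the pin is through the eye, standing on the bench (z of pin_mid in the frame of jig_eye below -0.002 m and horizontal distance between pin_mid and jig_eye below 0.004 m and angle between pin_mid's own z axis and vertical below 0.1 rad), for 0.2 s.
2. the cover has dropped over the pin and lies down on the slabs (all of step 1 and z of cover_mid in the frame of jig_eye below 0.036 m and horizontal distance between cover_mid and jig_eye below 0.006 m), for 0.1 s.
At the end, for the whole second after the job is handed in: The pin stands in the eye, foot on the bench (3 mm); the cover is over it within 5 mm of the eye's axis, square within 10 degrees, level, its underside within 2.5 mm of the boss, the bed down by 4.5 mm of its 6 mm or more; the gripper still presses on the cover with over 2 N (all of step 1 and value of joint bed above 0.0045 m and z of cover_mid in the frame of jig_eye below 0.0275 m and horizontal distance between cover_mid and jig_eye below 0.005 m and angle between the x axis of cover_mid and the x axis of jig_eye, either way round below 0.17 rad and angle between cover_mid's own z axis and vertical below 0.06 rad and contact force between any of the fingers, the arm and cover above 2 N); the arm keeps its last pose, push and grip.
It fails at once if a dop stick was pulled out of the stand or knocked away (distance of any of dop_a_mid, dop_b_mid from where it was at the start of the episode above 0.02 m).
It also fails if it takes over 69 s, if anything falls off the work surface, if the arm or the gripper's body presses on something with over 40 N, if the wrist force passes 120 N, or if a joint passes its speed limit or range.

ROBOT

A 6-joint arm with a two-finger parallel gripper is mounted at the origin on the work surface. World frame = base frame: x ahead of the robot, y to its left, z up, the work surface at z = 0. Lengths are in mm, angles in rad, forces in N, time in s.
With the tool pointing down it reaches from about 400 to 925 mm from the base axis. Payload 12.5 kg.
Tool frame: the origin (TCP) lies between the finger pads; the fingertips stand ahead of it and the grasp point (between the pads) lies 2 mm behind it (manip.tips_ahead is the y of the fingertips in the tool frame, in mm); y points along the fingers, z is the direction in which the jaws open and shut, and the axes are right-handed (so a half turn about y gives the same grasp; the last joint's range is limited). The gripper opens to 95 mm and grips with 3 to 60 N. Pads are 20 mm wide; open, the fingers measure 119 mm over their backs; the gripper's body (75 mm by 180 mm) begins 59 mm behind the grasp point.
Start: joints at [-1.435, 0.491, 1.559, -0, 1.092, -0.106], TCP at [149.679, -606.829, 231.661] pointing down, gripper open.
Joint ranges: [-3.1, 3.1], [-0.84, 2.19], [0.05, 2.79], [-1.13, 4.28], [0.06, 2.93], [-2.69, 2.69]. Speed limits (rad/s): [2.22, 2.22, 2.79, 3.14, 3.14, 3.14].

INTERFACE

Orientations are given as a 3x3 rotation matrix whose columns are the frame's x, y, z axes.
In Python, from cell import manip gives the robot as it stands.
- The arm moves only by the tool servo_tool, never from a script. Its argument "motion" is a list of rows, each a list of 7 numbers: the turn, a rotation vector about the tool's x, y, z in degrees, then the shift along the tool's x, y, z in mm, then the finger opening in mm, from 0 to 95.1. A call has 1 to 10 rows; each row is the pose to reach, as a shift and turn from the pose commanded when the call began, along the tool's axes at that moment; what a row does not reach only later rows make up. A row lasts 1/10 s, in which the tool goes at most 50 mm and 8.59 degrees, less where a joint would pass 70% of its speed; a pose out of reach is approached as far as the arm can. A call with a gripper value outside its range is refused whole. The fingers move at their own pace and stop on an object; the grip force is fixed at half the most. Time passes only in rows, so rows that repeat a pose let the fingers close. It gives the time, the measured TCP pose, the force and the opening at its end, in the units of the state.
- manip.state(): the state, without advancing time (a new reading comes with each control period).
- manip.capture(name): name is "side" or "top"; returns (picture, depth): 400x640x3 uint8, red, green, blue; 400x640 float32, mm along the optical axis (not along the pixel's ray), 0 where there is no reading.
- manip.camera_params(name): a dict with "fx", "fy", "cx", "cy" (pixels), "T" (4x4, takes a point from camera to world coordinates). Camera axes: x right, y down, z forward; pixel columns grow to the right and rows downward; lengths in mm; the calibration is good to about 2 mm. A picture is of the moment at which its call begins. camera_params takes no time and is no camera call.
- manip.job_done(): hands the job in, once; it reports no verdict.
The state is a dict: "clock": time; "joint_pos": joint angles; "dq": joint speeds; "effort": joint torques, N m; "ee_pos": TCP position; "tool_rot": TCP orientation; "ft_force": force on the tool from outside, world axes, zero at the start; "moment": the same for the moment, N m; "grip_width": finger opening in mm.
Only numpy, scipy, OpenCV 4.12 (cv2) and the standard library are available. Lean on these libraries where they do the work, as an engineer would, in place of code of your own. Each camera call takes 0.05 s, during which the arm holds its last target.

## Working session

There is one attempt and no reset: what is moved stays moved. The work goes in short steps, Python scripts to look and compute and a tool call to move; the robot and the scene stay as the last step left them, time stands still between calls to the robot, and variables do not carry over. Pictures are saved under pics/ and viewed, and the job is handed in when it is done.

Besides the shell and the picture viewer there is one more tool, called after "Call:" as name(argument=value, ...), one argument or row to a line, values as JSON. servo_tool: Moves the arm, as the interface text tells. Its arguments: {"type":"object","properties":{"motion":{"type":"array"}},"required":["motion"]}

```bash
ls; mkdir -p pics; python3 - <<'E'
from cell import manip
import cv2,numpy as np
s=manip.state();print(s)
print(manip.tips_ahead)
for n in("side","top"):
    p,d=manip.capture(n);cv2.imwrite(f"pics/{n}0.png",p[:,:,::-1]);np.save(f"pics/{n}0d.npy",d)
    c=manip.camera_params(n);print(n,c)
E
```

```text
pics
{'clock': 0.0, 'joint_pos': array([-1.43461773e+00,  4.91571215e-01,  1.55941191e+00, -2.12953020e-05,
        1.09172925e+00, -1.05606225e-01]), 'dq': array([ 0.00030481, -0.00084914, -0.00163594, -0.00043929, -0.00013386,
        0.0007106 ]), 'effort': array([-8.85289792e-04, -6.12638927e+01, -2.58180320e+01,  6.92061125e-02,
        4.81661002e-02, -7.93438403e-05]), 'ee_pos': array([ 149.63171874, -606.60288588,  231.06743128]), 'tool_rot': array([[-9.70909827e-01, -1.70734771e-04,  2.39445354e-01],
       [-2.39445395e-01,  1.10679315e-03, -9.70909202e-01],
       [-9.92485186e-05, -9.99999373e-01, -1.11547801e-03]]), 'ft_force': array([ 0.07243262, -0.23873562, -0.49867741]), 'moment': array([0.01113663, 0.00992701, 0.00417021]), 'grip_width': 94.89408295739027}
17.0
side {'fx': 460.8540749722277, 'fy': 460.8540749722277, 'cx': 321.12380299262713, 'cy': 206.77657005932286, 'T': array([[-7.41815098e-01, -4.45727086e-01,  5.01036651e-01,
         5.04866326e+00],
       [-6.70602864e-01,  4.91419930e-01, -5.55696186e-01,
         5.70057495e+02],
       [ 1.46944535e-03, -7.48220434e-01, -6.63448584e-01,
         7.60228087e+02],
       [ 0.00000000e+00,  0.00000000e+00,  0.00000000e+00,
         1.00000000e+00]])}
top {'fx': 394.85662817318826, 'fy': 394.85662817318826, 'cx': 317.62581038696976, 'cy': 199.82732919254866, 'T': array([[ 7.20515064e-03, -9.97150355e-01,  7.50949692e-02,
         4.66302976e+02],
       [-9.99925261e-01, -7.92621620e-03, -9.30844202e-03,
        -3.27483603e+01],
       [ 9.87713523e-03, -7.50222879e-02, -9.97132939e-01,
         1.22587783e+03],
       [ 0.00000000e+00,  0.00000000e+00,  0.00000000e+00,
         1.00000000e+00]])}
```

View pics/side0.png

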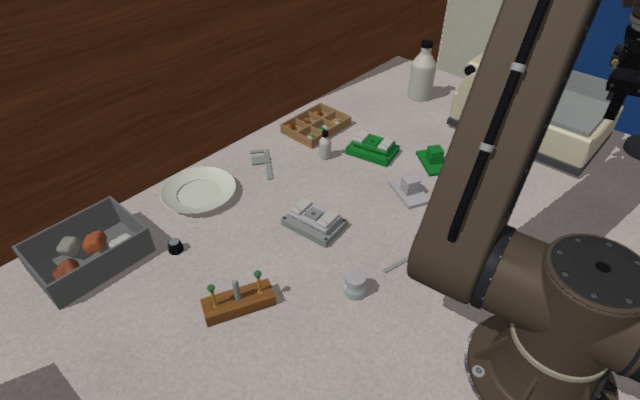

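View pics/top0.png

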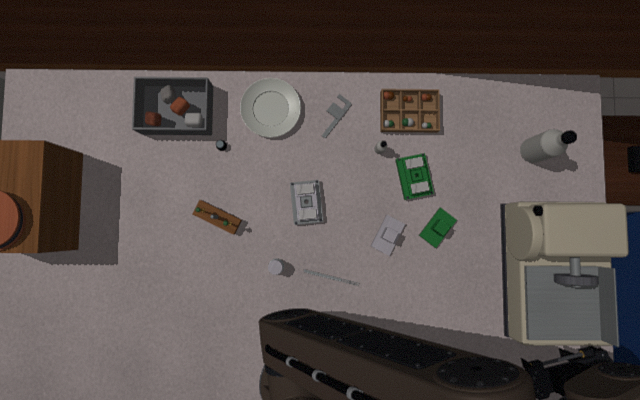

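Side view: the stand is at (238,302), with the plain grey pin in the middle hole (236,290) and dop sticks at (212,295) and (258,281). There are two candidates for each part. For the jig: grey (314,220) or green (373,148). For the cover: grey (410,190) or green (434,158). The grey ones are meant, since green is excluded. I'll confirm this in enlarged crops.

```bash
python3 - <<'E'
import cv2,numpy as np
s=cv2.imread("pics/side0.png");t=cv2.imread("pics/top0.png")
def crop(im,x,y,w,h,k,n): cv2.imwrite(n,cv2.resize(im[y:y+h,x:x+w],None,fx=k,fy=k,interpolation=cv2.INTER_CUBIC))
crop(s,190,255,100,75,8,"pics/c_stand_s.png")
crop(s,270,140,190,110,4,"pics/c_jig_s.png")
crop(t,180,170,100,75,8,"pics/c_stand_t.png")
crop(t,280,150,190,115,4,"pics/c_jig_t.png")
E
```

```text
(no output)
```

View pics/c_stand_s.png

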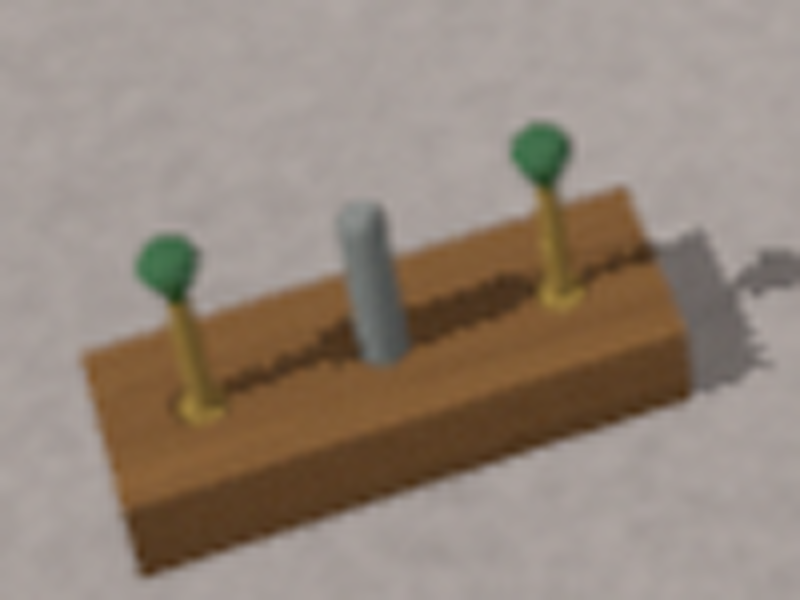

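View pics/c_jig_s.png

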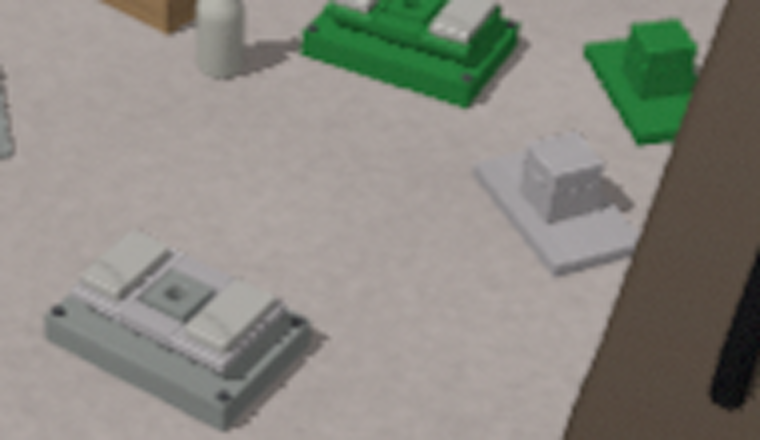

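View pics/c_stand_t.png

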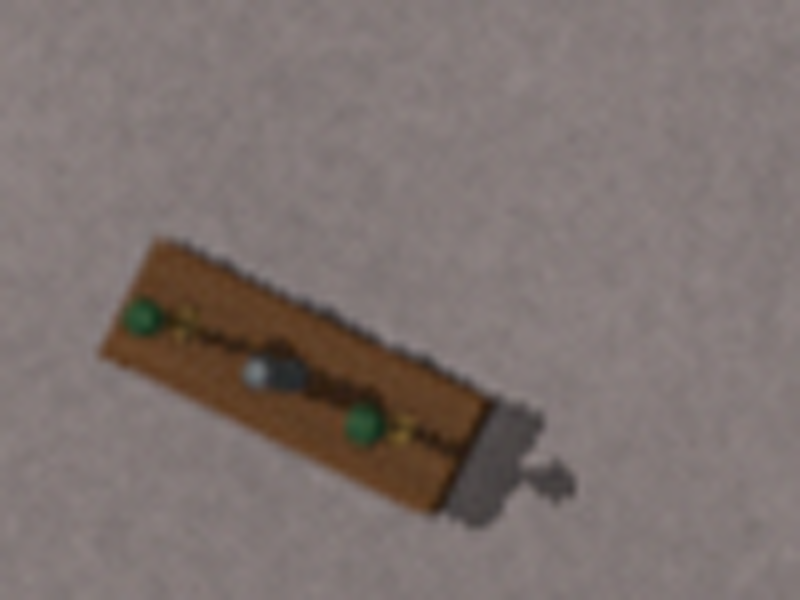

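View pics/c_jig_t.png

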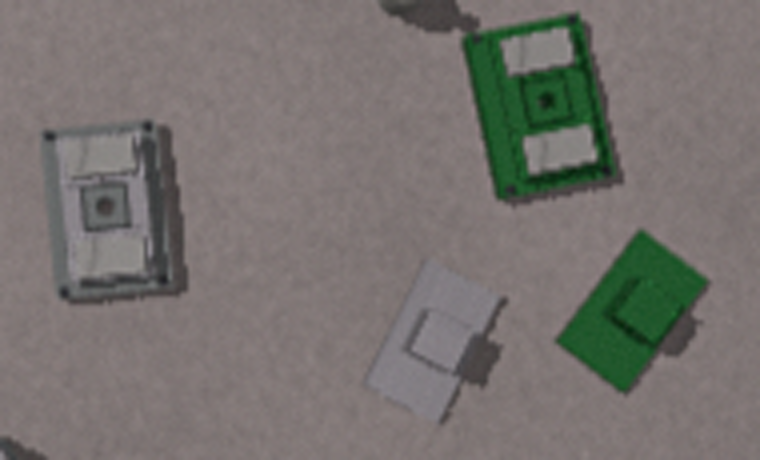

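```bash
python3 - <<'E'
import cv2,numpy as np
s=cv2.imread("pics/side0.png");t=cv2.imread("pics/top0.png")
def crop(im,x,y,w,h,k,n): return cv2.resize(im[y:y+h,x:x+w],None,fx=k,fy=k,interpolation=cv2.INTER_CUBIC)
a=crop(s,276,192,76,56,10,"");b=crop(t,284,174,48,56,10,"")
cv2.imwrite("pics/j_s.png",a);cv2.imwrite("pics/j_t.png",b)
cv2.imwrite("pics/k_s.png",crop(s,384,168,60,48,12,""))
cv2.imwrite("pics/k_t.png",crop(t,366,208,48,50,12,""))
E
```

```text
(no output)
```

View pics/j_s.png

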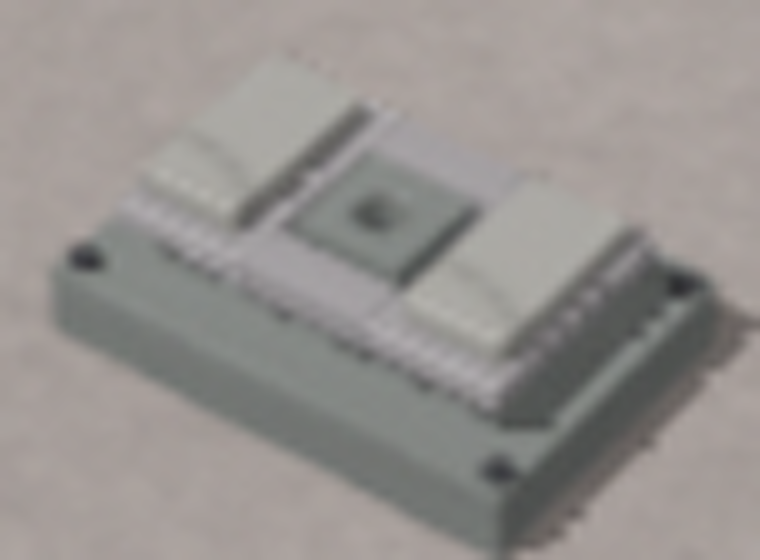

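View pics/j_t.png

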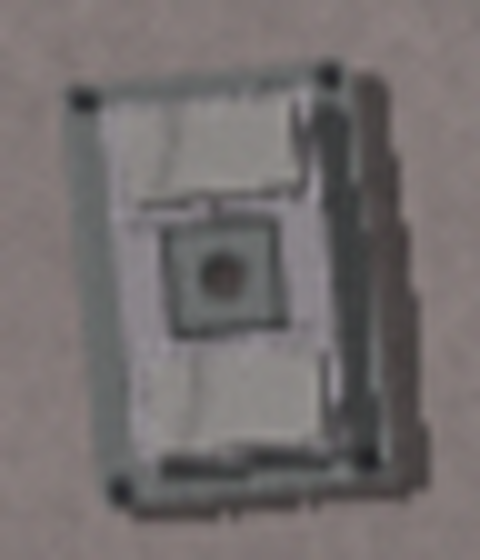

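View pics/k_s.png

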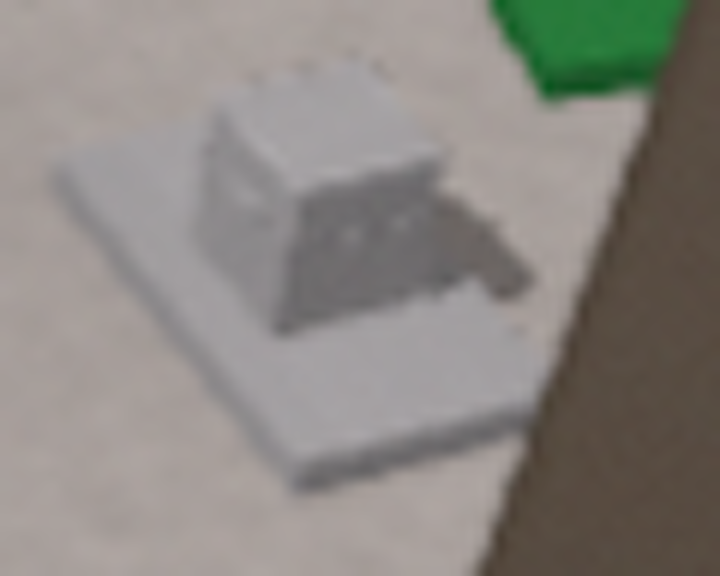

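View pics/k_t.png

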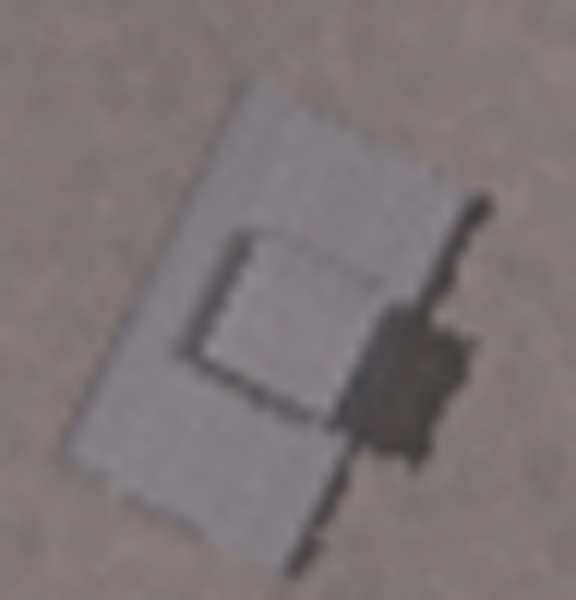

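```bash
cat > h.py <<'E'
import numpy as np, cv2
from cell import manip
def P(n):
    c=manip.camera_params(n);K=np.array([[c['fx'],0,c['cx']],[0,c['fy'],c['cy']],[0,0,1]])
    return K@np.linalg.inv(c['T'])[:3], K, c['T']
def full(o,k,p): return np.array(o)+(np.array(p)+.5)/k-.5
def tri(ps,pt):
    A=P('side')[0];B=P('top')[0]
    X=cv2.triangulatePoints(A,B,np.float64(ps).reshape(2,1),np.float64(pt).reshape(2,1)).ravel();X=X[:3]/X[3]
    e=[]
    for M,p in((A,ps),(B,pt)):
        q=M@np.r_[X,1];e.append(np.linalg.norm(q[:2]/q[2]-p))
    return X,e
def onplane(n,p,z):
    _,K,T=P(n);d=T[:3,:3]@np.linalg.inv(K)@np.r_[p,1];c=T[:3,3];return c+d*(z-c[2])/d[2]
E
python3 - <<'E'
from h import *
D={'jig':((276,192),10,(284,174),10,[('eye',(374,211),(223,276),40),('b+x+y',(86,260),(84,99),20),('b-x+y',(498,470),(121,491),20),('b-x-y',(680,284),(366,457),20)]),
'cov':((384,168),12,(366,208),12,[('g++',(215,100),(255,238),50),('g-+',(293,190),(203,350),50),('g--',(438,158),(333,420),50),('g+-',(365,65),(385,280),50),('p++',(58,165),(250,85),10),('p-+',(297,470),(75,450),10)]),
'st':((190,255),8,(180,170),8,[('pin',(362,212),(258,371),78),('d1',(168,265),(143,317),78),('d2',(541,152),(365,425),78),('lb',(85,355),(160,240),28),('lf',(130,505),(105,352),28),('rb',(628,190),(495,400),28),('rf',(688,335),(437,510),28)])}
np.set_printoptions(precision=1,suppress=True)
for k,(os,ks,ot,kt,L) in D.items():
    for n,a,b,z in L:
        a=full(os,ks,a);b=full(ot,kt,b);X,e=tri(a,b)
        print(k,n,X,np.round(e,2),'side@z',onplane('side',a,z)[:2],'top@z',onplane('top',b,z)[:2])
E
```

```text
jig eye [551.8  -8.2  36.4] [0.1 0.1] side@z [549.2  -5.2] top@z [551.3  -8.4]
jig b+x+y [606.6  34.8  16.2] [0.3 0.3] side@z [603.  37.] top@z [606.9  35.2]
jig b-x+y [486.5  22.2  18. ] [0.2 0.2] side@z [484.9  23.5] top@z [486.8  22.5]
jig b-x-y [496.8 -53.   16.7] [0.4 0.4] side@z [493.9 -50.7] top@z [497.7 -52.1]
cov g++ [ 473.5 -251.4   46. ] [0.3 0.3] side@z [ 470.3 -247.4] top@z [ 474.3 -250.2]
cov g-+ [ 445.3 -238.8   44.4] [0.4 0.5] side@z [ 441.2 -233.1] top@z [ 446.5 -237.1]
cov g-- [ 429.3 -270.7   42.7] [0. 0.] side@z [ 424.9 -262.1] top@z [ 429.5 -269.2]
cov g+- [ 460.9 -286.2   42.2] [1.1 1.3] side@z [ 453.8 -278.7] top@z [ 464.1 -282.4]
cov p++ [ 513.5 -258.1    3.4] [0.2 0.2] side@z [ 508.7 -251.2] top@z [ 513.8 -256.5]
cov p-+ [ 419.4 -213.    -0.7] [0.1 0.2] side@z [ 413.3 -202.3] top@z [ 420.2 -211.2]
st pin [502.9 263.3  73.7] [0.4 0.3] side@z [499.2 264.8] top@z [503.5 262.9]
st d1 [522.3 305.   76.3] [0.3 0.3] side@z [520.5 305.3] top@z [522.7 305.1]
st d2 [483.6 223.6  76. ] [0.4 0.3] side@z [481.6 224.2] top@z [484.2 223.8]
st lb [554.6 315.3  23.5] [0.1 0.1] side@z [551.  316.7] top@z [554.5 314.2]
st lf [511.6 334.8  23. ] [0.2 0.2] side@z [507.8 336.1] top@z [511.8 333.7]
st rb [495.5 188.   20.2] [0.2 0.2] side@z [490.8 192.4] top@z [494.8 186.1]
st rf [452.8 208.9  17.7] [0.1 0.1] side@z [446.3 213.7] top@z [453.2 207.1]
```

```bash
cat >> h.py <<'E'
def yawR(deg):
    a=np.radians(deg);z=np.array([np.cos(a),np.sin(a),0]);y=np.array([0,0,-1.]);x=np.cross(y,z);return np.c_[x,y,z]
from scipy.spatial.transform import Rotation as Ro
def go(pos,yaw):
    s=manip.state();R=s['tool_rot'];d=R.T@(np.array(pos)-s['ee_pos'])
    rv=Ro.from_matrix(R.T@yawR(yaw)).as_rotvec(degrees=True)
    print('turn',rv.round(2),'shift',d.round(1),'| dist',round(np.linalg.norm(d)),'yaw now',np.degrees(np.arctan2(R[1,2],R[0,2])).round(2))
def st():
    s=manip.state();R=s['tool_rot']
    print('t',round(s['clock'],2),'pos',s['ee_pos'].round(2),'yaw',np.degrees(np.arctan2(R[1,2],R[0,2])).round(2),'F',s['ft_force'].round(2),'w',round(s['grip_width'],2),'j',s['joint_pos'].round(2))
def snap(tag):
    for n in("side","top"):
        p,d=manip.capture(n);cv2.imwrite(f"pics/{n}_{tag}.png",p[:,:,::-1])
def crop(n,tag,x,y,w,h,k,out):
    im=cv2.imread(f"pics/{n}_{tag}.png");cv2.imwrite(f"pics/{out}.png",cv2.resize(im[y:y+h,x:x+w],None,fx=k,fy=k,interpolation=cv2.INTER_CUBIC))
E
python3 -c "
from h import *
go((500,-100,230),-25)"
```

```text
turn [ 5.000e-02 -5.114e+01 -3.000e-02] shift [-461.5    1.6 -408. ] | dist 616 yaw now -76.14
```

Call:
servo_tool(
  motion=[
    [0,-51,0,-461,0,-408,95],
    [0,-51,0,-461,0,-408,95],
    [0,-51,0,-461,0,-408,95],
    [0,-51,0,-461,0,-408,95],
    [0,-51,0,-461,0,-408,95],
    [0,-51,0,-461,0,-408,95],
    [0,-51,0,-461,0,-408,95],
    [0,-51,0,-461,0,-408,95],
    [0,-51,0,-461,0,-408,95],
    [0,-51,0,-461,0,-408,95],
  ],
)

```text
clock: 1.1
ee_pos: [434.6, -193.6, 231.6]
tool_rot: [[-0.425, 0.0, 0.905], [-0.905, -0.0, -0.425], [0.0, -1.0, 0.0]]
ft_force: [1.3, -0.3, 0.1]
grip_width: 95.0
```

```bash
python3 -c "
from h import *
st();go((502,264,160),-25)"
```

```text
t 1.1 pos [ 434.61 -193.56  231.65] yaw -25.15 F [ 1.26 -0.32  0.1 ] w 94.99 j [-0.56  0.28  1.91 -0.    0.95 -0.12]
turn [-0.   -0.15  0.01] shift [-442.8   71.6 -133.5] | dist 468 yaw now -25.15
```

Call:
servo_tool(
  motion=[
    [0,0,0,-443,40,-133,95],
    [0,0,0,-443,40,-133,95],
    [0,0,0,-443,40,-133,95],
    [0,0,0,-443,40,-133,95],
    [0,0,0,-443,40,-133,95],
    [0,0,0,-443,40,-133,95],
    [0,0,0,-443,40,-133,95],
    [0,0,0,-443,60,-133,95],
    [0,0,0,-443,70,-133,95],
    [0,0,0,-443,70,-133,95],
  ],
)

```text
clock: 2.1
ee_pos: [501.1, 265.3, 159.8]
tool_rot: [[-0.423, -0.002, 0.906], [-0.906, -0.0, -0.423], [0.001, -1.0, -0.001]]
ft_force: [-0.5, -1.0, -0.1]
grip_width: 95.0
```

```bash
python3 -c "
from h import *
st();snap('1');go((502,264,160),-25)
crop('side','1',160,180,170,150,4,'a1');crop('top','1',140,150,170,120,4,'a2')"
```

```text
t 2.1 pos [501.13 265.34 159.76] yaw -25.0 F [-0.5  -0.96 -0.1 ] w 95.04 j [0.37 0.49 1.78 0.   0.87 0.81]
turn [0.1  0.03 0.1 ] shift [-0.3 -0.1  0.9] | dist 1 yaw now -24.97
```

View pics/a1.png

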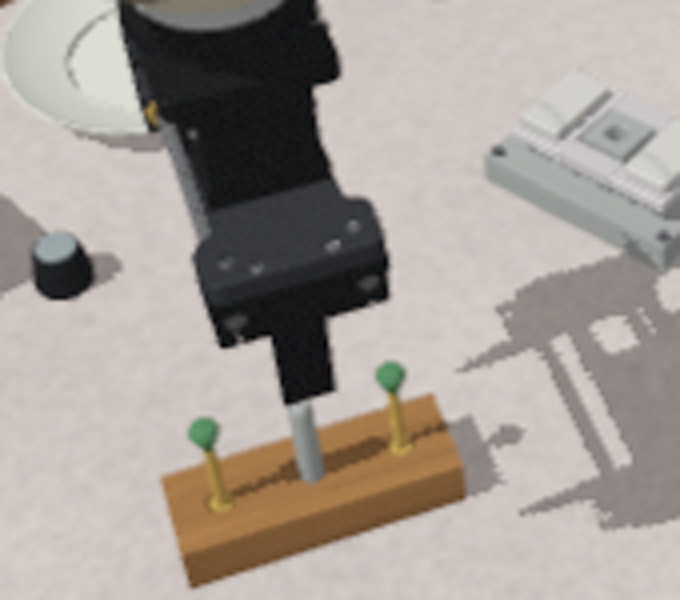

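View pics/top_1.png

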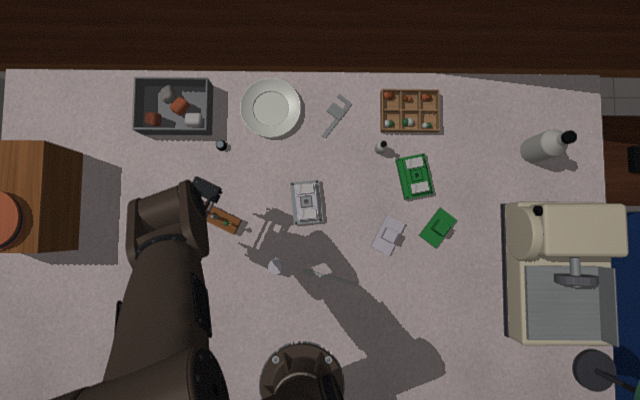

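```bash
python3 -c "
from h import *
s=manip.state();R=s['tool_rot'];p=s['ee_pos']
M=P('side')[0]
for sgn in(-1,1):
  for w in(-10,0,10):
    X=p+R@np.array([w,17,sgn*59.5]);q=M@np.r_[X,1];q=q[:2]/q[2];print(sgn,w,X.round(),((q-[160,180]+.5)*4-.5).round(1))
X=p+R@np.array([0,17,-47.5]);q=M@np.r_[X,1];q=q[:2]/q[2];print(((q-[160,180]+.5)*4-.5).round(1))
"

```

```text
-1 -10 [451. 298. 143.] [294.1 412.8]
-1 0 [447. 289. 143.] [317.  405.6]
-1 10 [443. 280. 143.] [339.7 398.5]
1 -10 [559. 248. 143.] [228.8 229.4]
1 0 [555. 239. 143.] [249.8 223.5]
1 10 [551. 230. 143.] [270.6 217.7]
[309.6 385.5]
```

```bash
python3 -c "
from h import *
crop('side','1',210,250,60,60,12,'a3')"
```

```text
(no output)
```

View pics/a3.png

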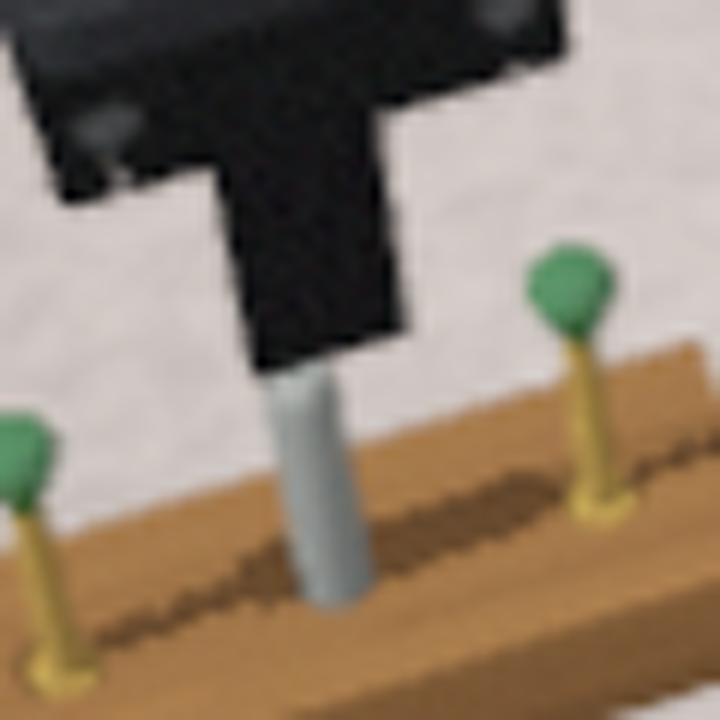

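```bash
python3 -c "
from h import *
c=np.array([1.6,2.2])
for n,o,k,p,z in [('pin',(190,255),8,(362,212),78),('eye',(276,192),10,(374,211),40),('lb',(190,255),8,(85,355),28),('rb',(190,255),8,(628,190),28),('lf',(190,255),8,(130,505),28),('rf',(190,255),8,(688,335),28)]:
  a=full(o,k,p);print(n,onplane('side',a,z)[:2].round(1),onplane('side',a+c,z)[:2].round(1))
"

```

```text
pin [499.2 264.8] [492.9 266.2]
eye [549.2  -5.2] [541.4  -2.1]
lb [551.  316.7] [544.4 317.8]
rb [490.8 192.4] [484.2 194.1]
lf [507.8 336.1] [501.6 337.1]
rf [446.3 213.7] [440.2 215.3]
```

Call:
servo_tool(
  motion=[
    [0,0,0,1.5,20,0,95],
    [0,0,0,1.5,40,0,95],
    [0,0,0,1.5,60,0,95],
    [0,0,0,1.5,75,0,95],
    [0,0,0,1.5,85,0,80],
    [0,0,0,1.5,91,0,60],
    [0,0,0,1.5,91,0,50],
    [0,0,0,1.5,91,0,45],
    [0,0,0,1.5,91,0,45],
  ],
)

```text
clock: 3.1
ee_pos: [501.4, 260.8, 71.3]
tool_rot: [[-0.425, 0.001, 0.905], [-0.905, 0.0, -0.425], [-0.001, -1.0, 0.001]]
ft_force: [0.5, 0.8, -0.3]
grip_width: 60.4
```

```bash
python3 -c "
from h import *
st();snap('2')
crop('side','2',200,240,80,70,10,'b1')"
```

```text
t 3.1 pos [501.38 260.77  71.29] yaw -25.14 F [ 0.53  0.79 -0.33] w 60.38 j [ 0.36  0.62  1.85 -0.    0.67  0.8 ]
```

View pics/b1.png

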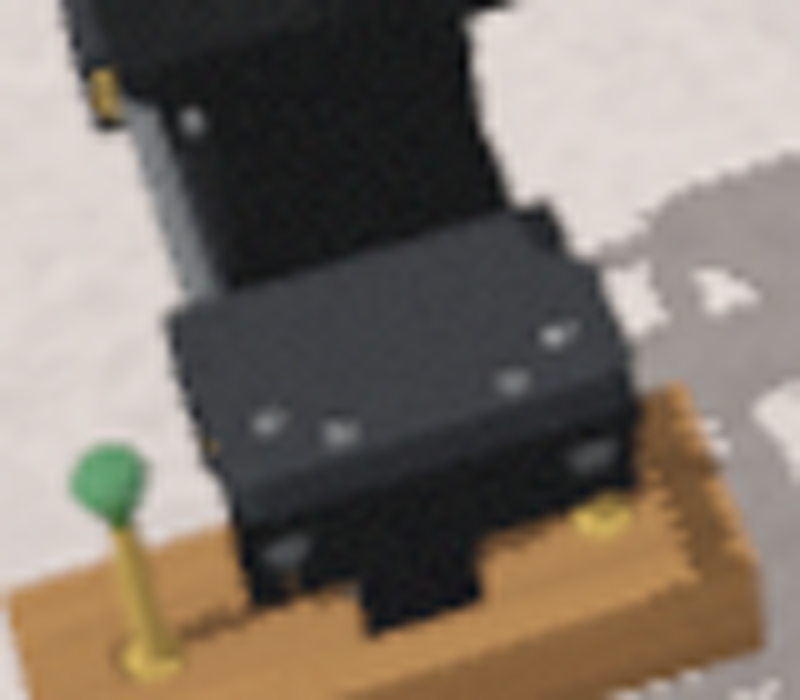

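View pics/top_2.png

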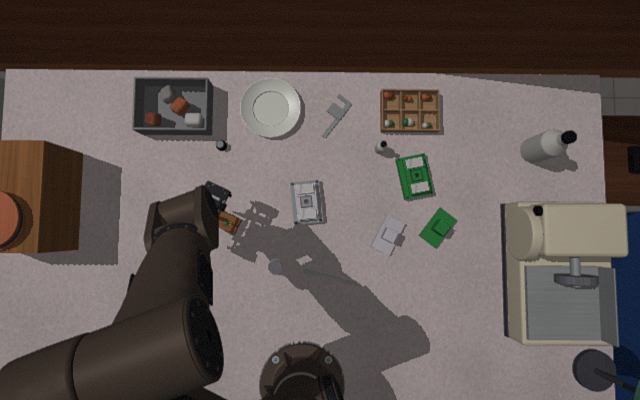

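Call:
servo_tool(
  motion=[
    [0,0,0,-3,0,0,46],
    [0,0,0,-3,0,0,44],
    [0,0,0,-3,0,0,44],
    [0,0,0,-3,0,0,44],
  ],
)

```text
clock: 3.6
ee_pos: [502.3, 263.5, 70.6]
tool_rot: [[-0.425, 0.0, 0.905], [-0.905, -0.0, -0.425], [0.0, -1.0, 0.0]]
ft_force: [0.1, 0.2, 0.4]
grip_width: 43.9
```

```bash
cat >> h.py <<'E'
def cloud(n,d):
    c=manip.camera_params(n);v,u=np.mgrid[:400,:640];X=np.stack([(u-c['cx'])/c['fx']*d,(v-c['cy'])/c['fy']*d,d],-1)
    W=X@c['T'][:3,:3].T+c['T'][:3,3];W[d<=0]=np.nan;return W
E
python3 -c "
from h import *
np.set_printoptions(precision=1,suppress=True)
st()
p,d=manip.capture('side');np.save('pics/d3.npy',d);cv2.imwrite('pics/side_3.png',p[:,:,::-1])
crop('side','3',200,240,80,70,10,'b2')
W=cloud('side',d);W0=cloud('side',np.load('pics/side0d.npy'))
s=manip.state();R=s['tool_rot'];p=s['ee_pos']
for v in range(294,306):
  print(v,[ (R.T@(W[v,u]-p)).round(0).tolist() for u in(238,241,244)])
print('pin')
for v in range(278,302,2): print(v,W0[v,234:242:2].round(0).tolist())
print('bench',np.nanmedian(W0[330:345,230:260,2]))
"
```

```text
t 3.6 pos [502.3 263.5  70.6] yaw -25.14 F [0.1 0.2 0.4] w 43.94 j [ 0.4  0.6  1.9 -0.   0.7  0.8]
294 [[-8.0, -66.0, -82.0], [-3.0, -63.0, -82.0], [2.0, -64.0, -84.0]]
295 [[-8.0, -65.0, -83.0], [-3.0, -62.0, -83.0], [1.0, -61.0, -84.0]]
296 [[-9.0, -62.0, -83.0], [3.0, 7.0, -30.0], [9.0, 13.0, -28.0]]
297 [[-3.0, 7.0, -31.0], [3.0, 12.0, -29.0], [8.0, 14.0, -29.0]]
298 [[-3.0, 12.0, -29.0], [3.0, 17.0, -27.0], [11.0, 42.0, -9.0]]
299 [[-3.0, 16.0, -28.0], [4.0, 42.0, -10.0], [10.0, 43.0, -11.0]]
300 [[-1.0, 48.0, -5.0], [4.0, 43.0, -12.0], [10.0, 46.0, -12.0]]
301 [[-2.0, 43.0, -11.0], [3.0, 45.0, -12.0], [9.0, 44.0, -15.0]]
302 [[-3.0, 43.0, -14.0], [3.0, 44.0, -15.0], [8.0, 44.0, -17.0]]
303 [[-3.0, 44.0, -15.0], [2.0, 41.0, -20.0], [8.0, 44.0, -19.0]]
304 [[-4.0, 43.0, -18.0], [1.0, 42.0, -21.0], [7.0, 42.0, -23.0]]
305 [[-4.0, 44.0, -20.0], [1.0, 43.0, -23.0], [6.0, 46.0, -23.0]]
pin
278 [[564.0, 225.0, -1.0], [560.0, 223.0, 0.0], [560.0, 218.0, -5.0], [555.0, 217.0, -1.0]]
280 [[504.0, 263.0, 76.0], [502.0, 260.0, 75.0], [553.0, 224.0, 1.0], [551.0, 220.0, -1.0]]
282 [[501.0, 
[... 241 characters left out ...]
], [519.0, 243.0, 27.0]]
288 [[500.0, 269.0, 60.0], [498.0, 266.0, 60.0], [495.0, 264.0, 60.0], [514.0, 247.0, 27.0]]
290 [[499.0, 270.0, 57.0], [498.0, 267.0, 54.0], [495.0, 264.0, 54.0], [511.0, 250.0, 26.0]]
292 [[502.0, 270.0, 47.0], [497.0, 268.0, 51.0], [495.0, 265.0, 49.0], [497.0, 259.0, 41.0]]
294 [[511.0, 265.0, 28.0], [497.0, 269.0, 45.0], [496.0, 265.0, 42.0], [497.0, 260.0, 37.0]]
296 [[509.0, 267.0, 27.0], [498.0, 269.0, 38.0], [494.0, 267.0, 39.0], [496.0, 262.0, 32.0]]
298 [[505.0, 270.0, 27.0], [500.0, 269.0, 29.0], [494.0, 268.0, 33.0], [495.0, 263.0, 28.0]]
300 [[500.0, 274.0, 28.0], [499.0, 270.0, 25.0], [495.0, 268.0, 27.0], [493.0, 265.0, 25.0]]
bench -1.101789981634056
```

View pics/b2.png

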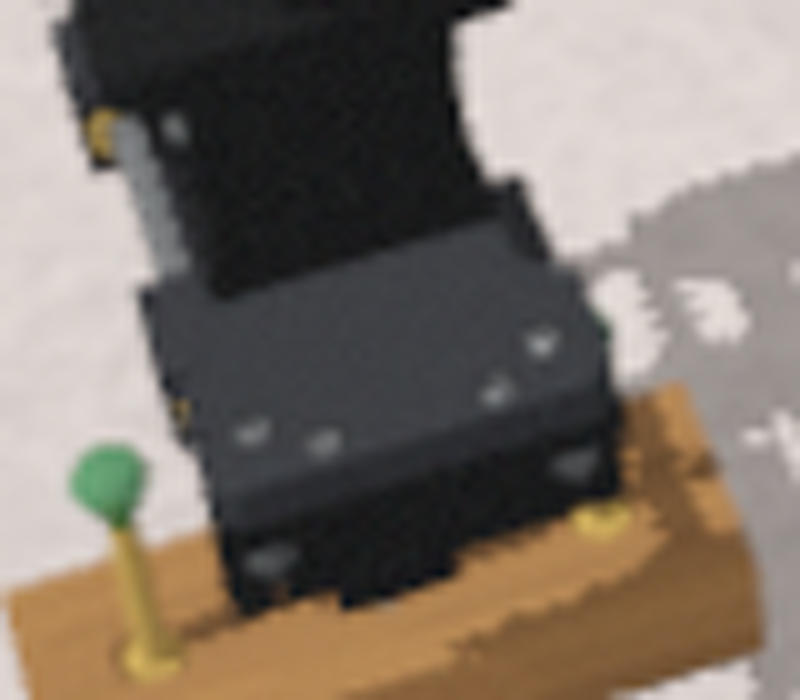

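Call:
servo_tool(
  motion=[
    [0,0,0,0,0,-5,34],
    [0,0,0,0,0,-5,30],
    [0,0,0,0,0,-5,27],
    [0,0,0,0,0,-5,27],
  ],
)

```text
clock: 4.05
ee_pos: [497.8, 265.6, 70.6]
tool_rot: [[-0.425, 0.0, 0.905], [-0.905, -0.0, -0.425], [0.0, -1.0, 0.0]]
ft_force: [0.1, 0.9, 0.6]
grip_width: 27.6
```

Call:
servo_tool(
  motion=[
    [0,0,0,0,0,0,25],
    [0,0,0,0,0,0,24],
    [0,0,0,0,0,0,24],
  ],
)

```text
clock: 4.35
ee_pos: [497.8, 265.5, 70.6]
tool_rot: [[-0.425, 0.0, 0.905], [-0.905, -0.0, -0.425], [0.0, -1.0, 0.0]]
ft_force: [-0.2, -0.4, 0.4]
grip_width: 23.9
```

Call:
servo_tool(
  motion=[
    [0,0,0,0,0,0,22],
    [0,0,0,0,0,0,21],
    [0,0,0,0,0,0,21],
  ],
)

```text
clock: 4.65
ee_pos: [497.8, 265.6, 70.6]
tool_rot: [[-0.425, -0.0, 0.905], [-0.905, -0.0, -0.425], [0.0, -1.0, -0.0]]
ft_force: [0.4, -0.2, -0.5]
grip_width: 20.9
```

Call:
servo_tool(
  motion=[
    [0,0,0,0,0,0,19],
    [0,0,0,0,0,0,18],
    [0,0,0,0,0,0,18],
  ],
)

```text
clock: 4.95
ee_pos: [497.9, 265.6, 70.6]
tool_rot: [[-0.425, 0.0, 0.905], [-0.905, -0.0, -0.425], [0.0, -1.0, 0.0]]
ft_force: [0.7, 0.3, -0.7]
grip_width: 17.9
```

Call:
servo_tool(
  motion=[
    [0,0,0,0,0,0,16],
    [0,0,0,0,0,0,16],
  ],
)

```text
clock: 5.15
ee_pos: [497.9, 265.6, 70.6]
tool_rot: [[-0.425, 0.0, 0.905], [-0.905, -0.0, -0.425], [-0.0, -1.0, 0.0]]
ft_force: [0.0, 0.1, -0.2]
grip_width: 16.3
```

Call:
servo_tool(
  motion=[
    [0,0,0,0,0,0,14],
    [0,0,0,0,0,0,14],
  ],
)

```text
clock: 5.35
ee_pos: [497.8, 265.6, 70.6]
tool_rot: [[-0.425, 0.0, 0.905], [-0.905, -0.0, -0.425], [0.0, -1.0, 0.0]]
ft_force: [0.5, 0.0, 0.3]
grip_width: 14.2
```

Call:
servo_tool(
  motion=[
    [0,0,0,0,0,0,11],
    [0,0,0,0,0,0,8],
    [0,0,0,0,0,0,5],
  ],
)

```text
clock: 5.65
ee_pos: [499.0, 265.4, 70.7]
tool_rot: [[-0.425, 0.002, 0.905], [-0.905, 0.0, -0.425], [-0.001, -1.0, 0.002]]
ft_force: [6.2, -3.5, -3.3]
grip_width: 11.3
```

Call:
servo_tool(
  motion=[
    [0,0,0,0,0,1,5],
    [0,0,0,0,0,1,5],
    [0,0,0,0,0,1,5],
  ],
)

```text
clock: 5.95
ee_pos: [499.3, 265.1, 70.7]
tool_rot: [[-0.425, 0.001, 0.905], [-0.905, 0.0, -0.425], [-0.001, -1.0, 0.001]]
ft_force: [5.3, -2.6, -0.7]
grip_width: 11.3
```

Call:
servo_tool(
  motion=[
    [0,0,0,0,-5,0,5],
    [0,0,0,0,-12,0,5],
    [0,0,0,0,-20,0,5],
    [0,0,0,0,-30,0,5],
    [0,0,0,0,-45,0,5],
    [0,0,0,0,-60,0,5],
    [0,0,0,0,-75,0,5],
    [0,0,0,0,-85,0,5],
    [0,0,0,0,-90,0,5],
  ],
)

```text
clock: 6.85
ee_pos: [498.6, 265.3, 161.8]
tool_rot: [[-0.425, 0.001, 0.905], [-0.905, 0.0, -0.425], [-0.001, -1.0, 0.001]]
ft_force: [-0.4, 0.1, -0.8]
grip_width: 11.2
```

```bash
python3 -c "
from h import *
st();snap('4')
crop('side','4',190,200,110,120,6,'d1')
p=P('side')[0]
"
```

```text
t 6.85 pos [498.61 265.31 161.76] yaw -25.14 F [-0.36  0.06 -0.85] w 11.19 j [0.37 0.49 1.79 0.   0.87 0.81]
```

View pics/d1.png

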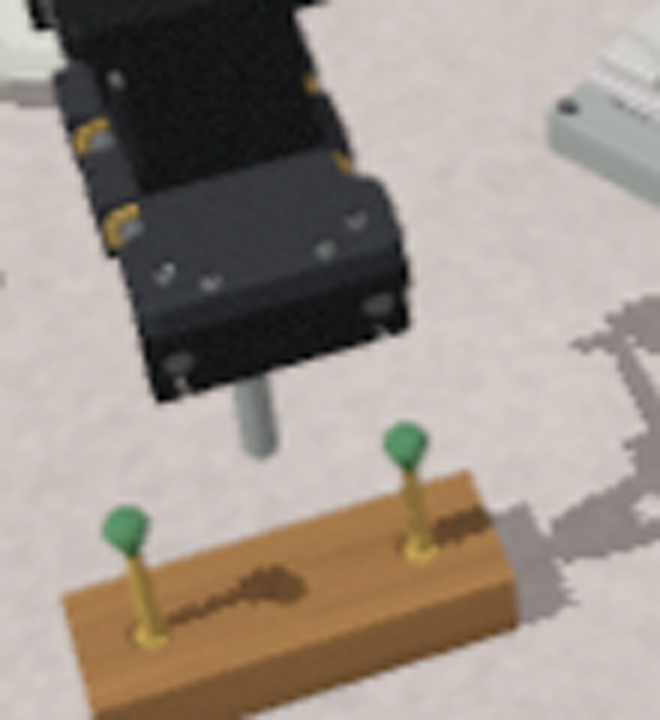

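```bash
python3 -c "
from h import *
b=[(84,99),(328,75),(121,491),(366,457)]
B=[onplane('top',full((284,174),10,p),20)[:2] for p in b]
for i,j in((0,2),(1,3)):
  v=B[i]-B[j];print(np.degrees(np.arctan2(v[1],v[0])),np.hypot(*v))
for i,j in((0,1),(2,3)):
  v=B[i]-B[j];print(np.degrees(np.arctan2(v[1],v[0]))-90,np.hypot(*v))
S=[onplane('side',full((276,192),10,p),20)[:2] for p in [(86,260),(498,470),(680,284)]]
v=S[0]-S[1];print('side',np.degrees(np.arctan2(v[1],v[0])),np.hypot(*v))
v=S[1]-S[2];print('side',np.degrees(np.arctan2(v[1],v[0]))-90,np.hypot(*v))
print(np.mean(B,0))
go((549,-6,160),-83)
"
```

```text
6.047356035686601 120.756637533614
6.072221048283293 117.88249931905527
6.135398124513316 75.29117613579861
8.319860343549422 75.40154584154286
side 6.55306431558129 118.86025941152
side 6.898700412687091 74.76011385050973
[551.61404382  -8.53492753]
turn [-1.000e-02  5.786e+01 -4.000e-02] shift [224.2   1.1 160.8] | dist 276 yaw now -25.14
```

Jig yaw is about 6.6°, so the tool yaw there should be about -83.4.

Call:
servo_tool(
  motion=[
    [0,10,0,40,0,29,5],
    [0,18,0,85,0,61,5],
    [0,26,0,125,0,90,5],
    [0,34,0,165,0,118,5],
    [0,42,0,195,0,140,5],
    [0,50,0,215,0,154,5],
    [0,58,0,224,0,161,5],
    [0,58.3,0,224,0,161,5],
    [0,58.3,0,224,0,161,5],
    [0,58.3,0,224,0,161,5],
  ],
)

```text
clock: 7.95
ee_pos: [549.0, -5.2, 160.4]
tool_rot: [[-0.993, -0.001, 0.118], [-0.118, 0.0, -0.993], [0.001, -1.0, -0.0]]
ft_force: [-0.5, 0.3, -0.8]
grip_width: 11.0
```

Call:
servo_tool(
  motion=[
    [0,0,0,0,15,0,5],
    [0,0,0,0,30,0,5],
    [0,0,0,0,38,0,5],
    [0,0,0,0,42,0,5],
    [0,0,0,0,42,0,5],
    [0,0,0,0,42,0,5],
  ],
)

```text
clock: 8.55
ee_pos: [549.5, -5.9, 119.0]
tool_rot: [[-0.993, 0.001, 0.115], [-0.115, -0.0, -0.993], [-0.001, -1.0, 0.0]]
ft_force: [-0.5, -0.0, -0.7]
grip_width: 11.2
```

```bash
python3 -c "
from h import *
st();snap('5')
crop('side','5',260,150,110,90,7,'e1')
"
```

```text
t 8.55 pos [549.49  -5.89 119.03] yaw -83.41 F [-0.48 -0.01 -0.7 ] w 11.2 j [-0.13  0.53  1.86 -0.    0.75  1.32]
```

View pics/e1.png

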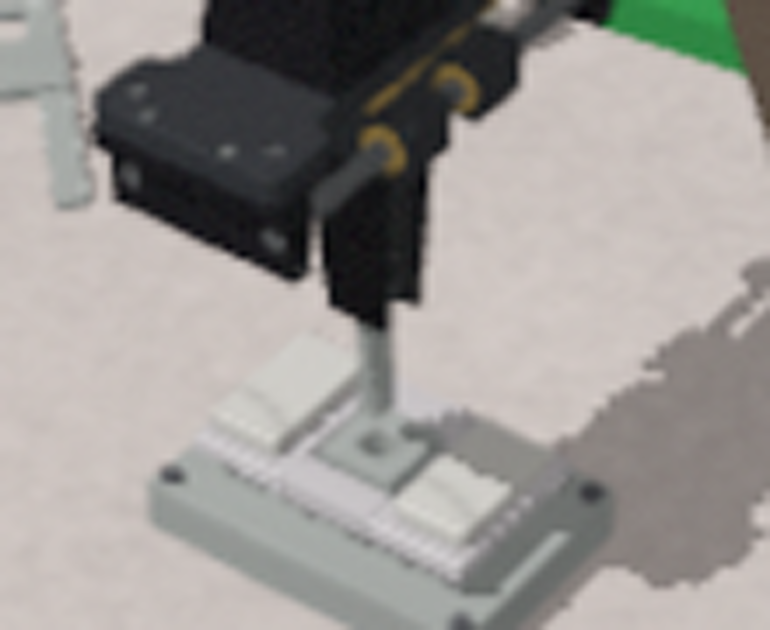

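View pics/top_5.png

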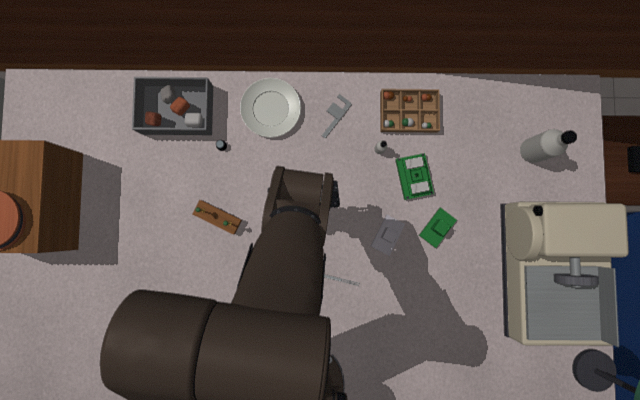

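```bash
python3 -c "
from h import *
crop('side','5',294,190,40,34,18,'e2')
"
```

```text
(no output)
```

View pics/e2.png

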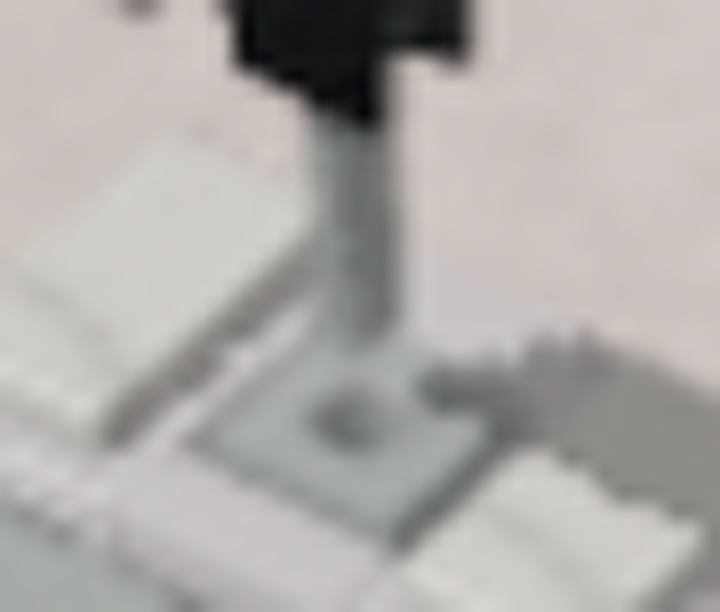

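```bash
python3 -c "
from h import *
im=cv2.imread('pics/side_5.png')[196:216,300:330]
im=cv2.resize(im,None,fx=26,fy=26,interpolation=cv2.INTER_CUBIC).astype(float)
g=im
g=np.clip((g-90)*2.2,0,255).astype(np.uint8)
cv2.imwrite('pics/e3.png',g)
M=P('side')[0]
e=onplane('side',full((294,190),18,(350,415)),40)
print('eye',e)
for z in(40,56.4,80,102):
  q=M@np.r_[e[:2],z,1];q=q[:2]/q[2];print(z,((q-[294,190]+.5)*18-.5).round(), ((q-[300,196]+.5)*26-.5).round())
"
```

```text
eye [549.35665142  -5.39817062  40.        ]
40 [350. 415.] [350. 444.]
56.4 [349. 320.] [348. 306.]
80 [347. 180.] [345. 104.]
102 [345.  45.] [342. -90.]
```

View pics/e3.png

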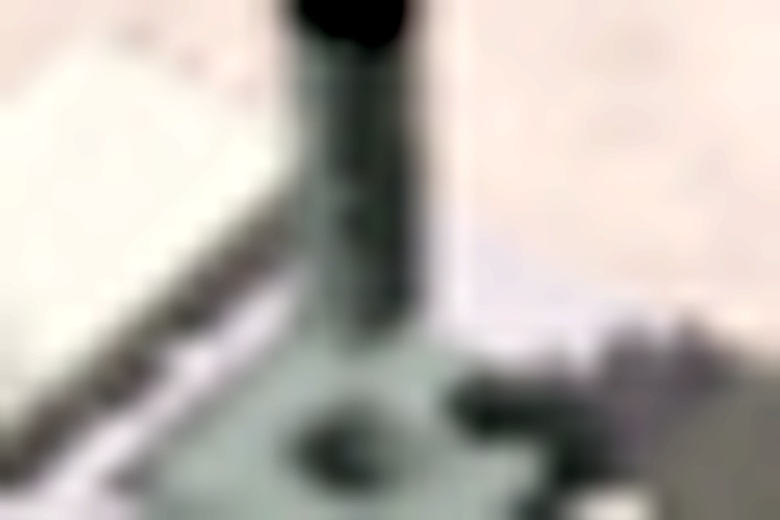

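Call:
servo_tool(
  motion=[
    [0,0,0,-1.2,5,0,5],
    [0,0,0,-1.2,10,0,5],
    [0,0,0,-1.2,14,0,5],
    [0,0,0,-1.2,16,0,5],
    [0,0,0,-1.2,18,0,5],
    [0,0,0,-1.2,19,0,5],
    [0,0,0,-1.2,19,0,5],
  ],
)

```text
clock: 9.35
ee_pos: [550.6, -6.1, 99.7]
tool_rot: [[-0.993, 0.0, 0.114], [-0.114, -0.0, -0.993], [-0.0, -1.0, 0.0]]
ft_force: [-0.3, -1.4, 0.9]
grip_width: 11.3
```

Call:
servo_tool(
  motion=[
    [0,0,0,0,2,0,5],
    [0,0,0,0,4,0,5],
    [0,0,0,0,5,0,5],
    [0,0,0,0,5,0,5],
  ],
)

```text
clock: 9.75
ee_pos: [550.5, -6.1, 94.4]
tool_rot: [[-0.993, -0.0, 0.114], [-0.114, -0.0, -0.993], [0.0, -1.0, 0.0]]
ft_force: [-0.8, -4.3, -0.1]
grip_width: 11.3
```

```bash
python3 -c "
from h import *
st();snap('6')
crop('side','6',290,180,50,40,16,'f1')
"
```

```text
t 9.75 pos [550.45  -6.11  94.42] yaw -83.45 F [-0.78 -4.29 -0.1 ] w 11.31 j [-0.13  0.57  1.88 -0.    0.7   1.33]
```

View pics/f1.png

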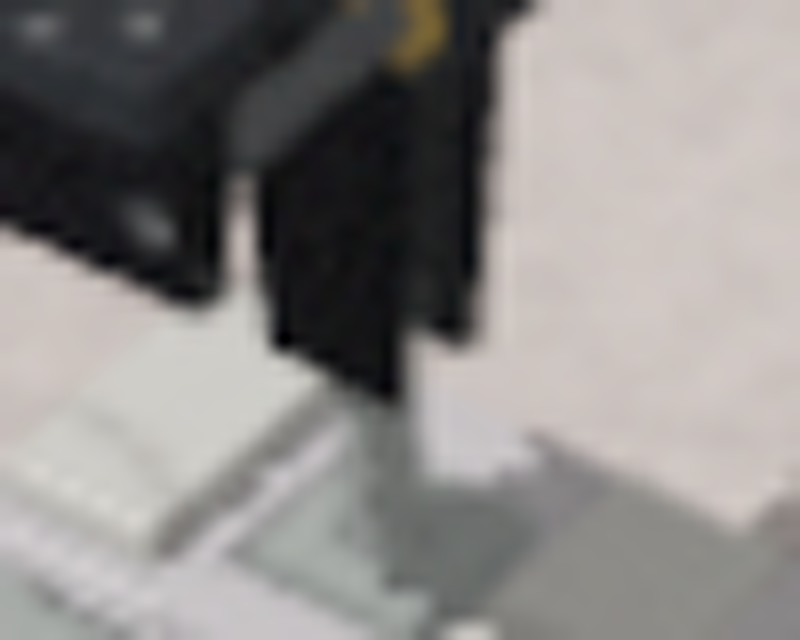

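Call:
servo_tool(
  motion=[
    [0,0,0,0.2,0,0.8,5],
    [0,0,0,0.2,2,0.8,5],
    [0,0,0,0.2,5,0.8,5],
    [0,0,0,0.2,8,0.8,5],
    [0,0,0,0.2,8,0.8,5],
  ],
)

```text
clock: 10.35
ee_pos: [550.2, -6.7, 86.1]
tool_rot: [[-0.993, -0.001, 0.114], [-0.114, -0.0, -0.993], [0.001, -1.0, -0.0]]
ft_force: [-0.4, -3.7, -2.4]
grip_width: 11.3
```

Call:
servo_tool(
  motion=[
    [0,0,0,0,0,0.8,5],
    [0,0,0,0,2,0.8,5],
    [0,0,0,0,5,0.8,5],
    [0,0,0,0,8,0.8,5],
    [0,0,0,0,8,0.8,5],
  ],
)

```text
clock: 10.85
ee_pos: [550.3, -7.4, 78.1]
tool_rot: [[-0.993, -0.001, 0.114], [-0.114, 0.0, -0.993], [0.001, -1.0, -0.0]]
ft_force: [-1.2, -1.3, -0.8]
grip_width: 11.3
```

Call:
servo_tool(
  motion=[
    [0,0,0,0,3,0.2,5],
    [0,0,0,0,6,0.2,5],
    [0,0,0,0,9,0.2,5],
    [0,0,0,0,12,0.2,5],
    [0,0,0,0,13.5,0.2,5],
    [0,0,0,0,13.5,0.2,5],
  ],
)

```text
clock: 11.45
ee_pos: [550.4, -7.8, 64.8]
tool_rot: [[-0.993, -0.0, 0.114], [-0.114, -0.0, -0.993], [0.0, -1.0, -0.0]]
ft_force: [-1.0, -0.9, -1.7]
grip_width: 11.0
```

Call:
servo_tool(
  motion=[
    [0,0,0,0,0,0,14],
    [0,0,0,0,0,0,20],
    [0,0,0,0,0,0,40],
    [0,0,0,0,0,0,60],
    [0,0,0,0,0,0,60],
  ],
)

```text
clock: 11.95
ee_pos: [550.5, -7.7, 65.2]
tool_rot: [[-0.993, 0.0, 0.114], [-0.114, -0.0, -0.993], [-0.0, -1.0, 0.0]]
ft_force: [-0.3, 0.2, -0.7]
grip_width: 38.8
```

Call:
servo_tool(
  motion=[
    [0,0,0,0,-20,0,60],
    [0,0,0,0,-50,0,60],
    [0,0,0,0,-90,0,80],
    [0,0,0,0,-110,0,95],
    [0,0,0,0,-110,0,95],
    [0,0,0,0,-110,0,95],
  ],
)

```text
clock: 12.55
ee_pos: [550.3, -7.7, 174.9]
tool_rot: [[-0.993, 0.0, 0.114], [-0.114, -0.0, -0.993], [-0.0, -1.0, 0.0]]
ft_force: [0.6, -0.4, -0.2]
grip_width: 86.7
```

```bash
python3 -c "
from h import *
st();snap('7')
crop('side','7',270,170,80,70,10,'g1')
"
```

```text
t 12.55 pos [550.27  -7.67 174.95] yaw -83.44 F [ 0.56 -0.42 -0.16] w 86.69 j [-0.13  0.45  1.81 -0.    0.88  1.32]
```

View pics/g1.png

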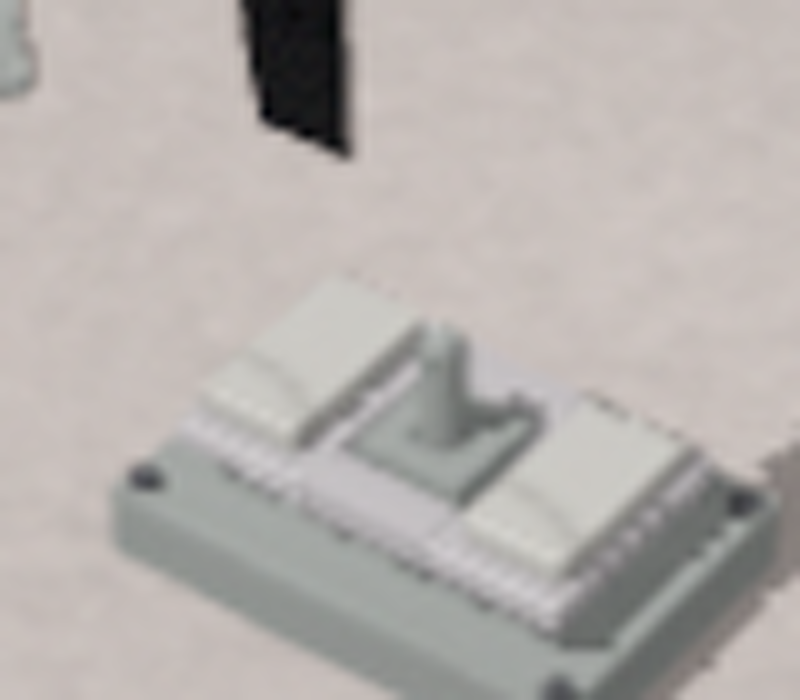

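View pics/side_7.png

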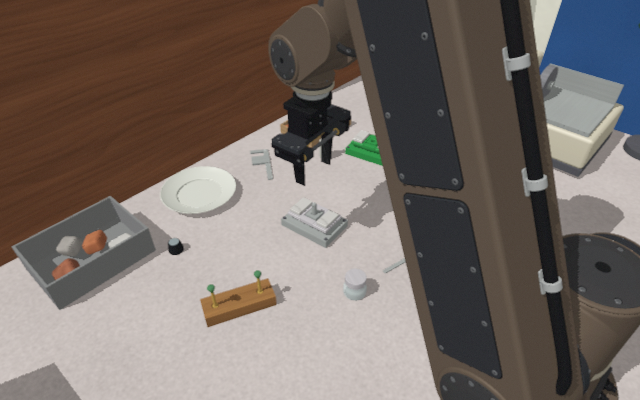

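Side view: the pin stands in the eye with its top near full-frame pixel (314,203), and both dop sticks are still standing. To get the eye's x position, I'll close gently on the standing pin along the jig's x.

Call:
servo_tool(
  motion=[
    [0,-8.5,0,0,8,0,95],
    [0,-17,0,0,16,0,95],
    [0,-25.5,0,0,24,0,95],
    [0,-34,0,0,34,0,95],
    [0,-42.5,0,0,44,0,95],
    [0,-51,0,0,54,0,95],
    [0,-59.5,0,0,64,0,95],
    [0,-68,0,0,74,0,95],
    [0,-76.5,0,0,80,0,95],
    [0,-85,0,0,84,0,95],
  ],
)

```text
clock: 13.65
ee_pos: [549.7, -7.7, 89.2]
tool_rot: [[0.033, -0.003, 0.999], [-0.999, 0.0, 0.033], [-0.0, -1.0, -0.003]]
ft_force: [-0.7, 0.3, 0.3]
grip_width: 94.9
```

```bash
python3 -c "
from h import *
st();go((550.2,-7.7,72),6.6)
"
```

```text
t 13.65 pos [549.74  -7.65  89.22] yaw 1.9 F [-0.69  0.32  0.26] w 94.86 j [-0.13  0.58  1.88 -0.    0.69 -0.17]
turn [ 0.16 -4.7  -0.03] shift [ 0.1 17.2  0.5] | dist 17 yaw now 1.9
```

Call:
servo_tool(
  motion=[
    [0,-5,0,0,5,0,80],
    [0,-5,0,0,12,0,60],
    [0,-5,0,0,19,0,40],
    [0,-5,0,0,19,0,30],
    [0,-5,0,0,19,0,25],
    [0,-5,0,0,19,0,20],
    [0,-5,0,0,19,0,20],
  ],
)

```text
clock: 14.35
ee_pos: [550.6, -7.7, 72.4]
tool_rot: [[0.114, 0.001, 0.994], [-0.994, -0.0, 0.114], [0.0, -1.0, 0.0]]
ft_force: [0.1, -0.2, -1.1]
grip_width: 44.4
```

Call:
servo_tool(
  motion=[
    [0,0,0,0,0,0,18],
    [0,0,0,0,0,0,18],
  ],
)

```text
clock: 14.55
ee_pos: [550.5, -7.7, 72.3]
tool_rot: [[0.114, 0.0, 0.993], [-0.993, -0.0, 0.114], [0.0, -1.0, 0.0]]
ft_force: [0.0, -0.0, 0.5]
grip_width: 28.2
```

Call:
servo_tool(
  motion=[
    [0,0,0,0,0,0,16],
    [0,0,0,0,0,0,16],
  ],
)

```text
clock: 14.75
ee_pos: [550.5, -7.7, 72.2]
tool_rot: [[0.114, 0.0, 0.993], [-0.993, -0.0, 0.114], [0.0, -1.0, 0.0]]
ft_force: [-0.7, 0.2, -0.3]
grip_width: 17.2
```

Call:
servo_tool(
  motion=[
    [0,0,0,0,0,0,14.5],
    [0,0,0,0,0,0,14.5],
  ],
)

```text
clock: 14.95
ee_pos: [550.5, -7.7, 72.1]
tool_rot: [[0.114, -0.0, 0.993], [-0.993, -0.0, 0.114], [0.0, -1.0, -0.0]]
ft_force: [0.1, -0.1, -0.5]
grip_width: 14.6
```

Call:
servo_tool(
  motion=[
    [0,0,0,0,0,0,12.5],
    [0,0,0,0,0,0,12.5],
  ],
)

```text
clock: 15.15
ee_pos: [550.5, -7.7, 72.1]
tool_rot: [[0.114, 0.0, 0.993], [-0.993, -0.0, 0.114], [0.0, -1.0, -0.0]]
ft_force: [0.5, 1.2, 1.0]
grip_width: 12.9
```

Call:
servo_tool(
  motion=[
    [0,0,0,0,0,0,10],
    [0,0,0,0,0,0,10],
  ],
)

```text
clock: 15.35
ee_pos: [550.5, -7.7, 72.1]
tool_rot: [[0.114, -0.0, 0.993], [-0.993, -0.0, 0.114], [0.0, -1.0, -0.0]]
ft_force: [0.7, -0.2, 1.1]
grip_width: 10.9
```

Call:
servo_tool(
  motion=[
    [0,0,0,0,0,0,14],
    [0,0,0,0,0,0,30],
    [0,0,0,0,0,0,50],
    [0,0,0,0,0,0,60],
    [0,0,0,0,-20,0,70],
    [0,0,0,0,-60,0,80],
    [0,0,0,0,-100,0,95],
    [0,0,0,0,-110,0,95],
    [0,0,0,0,-110,0,95],
  ],
)

```text
clock: 16.25
ee_pos: [550.9, -7.7, 183.5]
tool_rot: [[0.114, 0.003, 0.993], [-0.993, -0.0, 0.114], [0.001, -1.0, 0.003]]
ft_force: [0.1, 0.2, 0.2]
grip_width: 72.6
```

```bash
python3 -c "
from h import *
st();go((450.5,-257.5,130),-25.5)
"
```

```text
t 16.25 pos [550.95  -7.74 183.52] yaw 6.55 F [0.13 0.23 0.19] w 72.64 j [-0.13  0.44  1.8  -0.    0.9  -0.25]
turn [-0.18 32.05 -0.  ] shift [ 236.6   53.3 -128.5] | dist 274 yaw now 6.55
```

Call:
servo_tool(
  motion=[
    [0,8,0,45,5,-24,95],
    [0,16,0,90,10,-48,95],
    [0,24,0,130,20,-70,95],
    [0,32,0,170,30,-92,95],
    [0,32,0,205,40,-111,95],
    [0,32,0,225,48,-122,95],
    [0,32,0,236.5,53,-128.5,95],
    [0,32,0,236.5,53,-128.5,95],
    [0,32,0,236.5,53,-128.5,95],
  ],
)

```text
clock: 17.15
ee_pos: [449.9, -256.6, 128.7]
tool_rot: [[-0.43, -0.001, 0.903], [-0.903, 0.001, -0.43], [-0.0, -1.0, -0.001]]
ft_force: [0.5, 0.6, -0.5]
grip_width: 95.3
```

```bash
python3 -c "
from h import *
st();snap('8')
go((450.5,-257.5,38),-25.5)
crop('side','8',360,100,120,110,6,'i1')
"
```

```text
t 17.15 pos [ 449.87 -256.59  128.67] yaw -25.44 F [ 0.54  0.62 -0.55] w 95.26 j [-0.65  0.48  1.93  0.    0.74 -0.2 ]
turn [-0.    0.13 -0.  ] shift [ 1.  91.2  0.7] | dist 91 yaw now -25.37
```

View pics/i1.png

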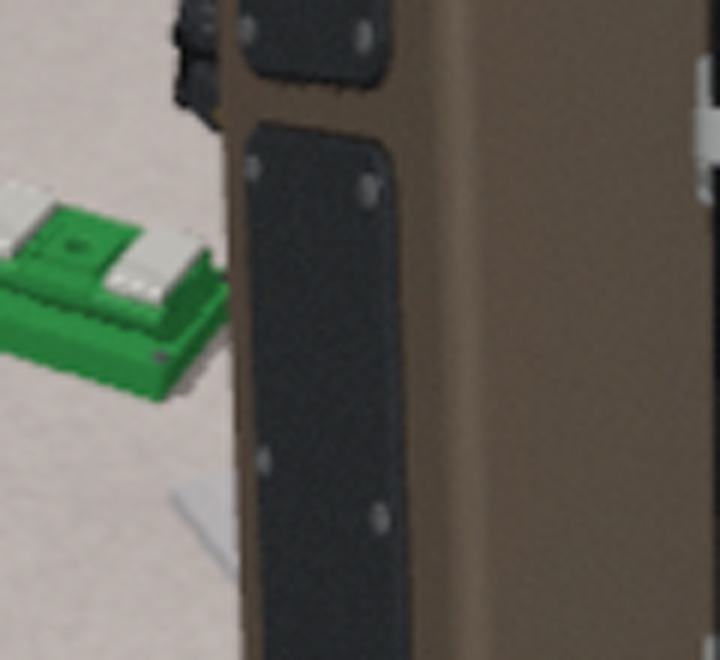

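View pics/top_8.png

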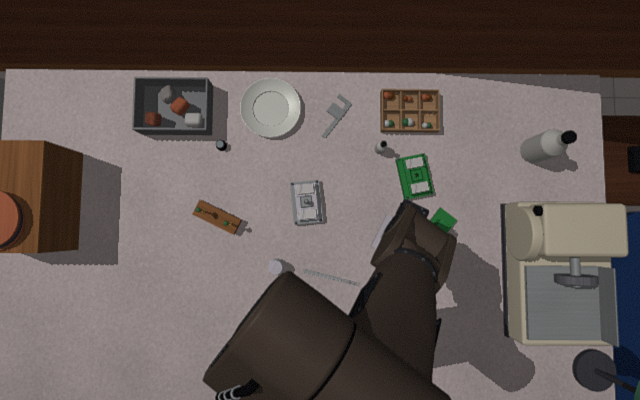

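Both views of the cover are blocked by the arm. I'll descend with the fingers wide open (29 mm margin each side) and centre by feel.

Call:
servo_tool(
  motion=[
    [0,0,0,1,20,0.5,95],
    [0,0,0,1,40,0.5,95],
    [0,0,0,1,60,0.5,95],
    [0,0,0,1,75,0.5,95],
    [0,0,0,1,85,0.5,95],
    [0,0,0,1,90,0.5,95],
    [0,0,0,1,90,0.5,95],
  ],
)

```text
clock: 17.95
ee_pos: [450.0, -258.1, 39.0]
tool_rot: [[-0.429, -0.0, 0.903], [-0.903, 0.0, -0.429], [-0.0, -1.0, -0.0]]
ft_force: [0.3, -0.6, 0.9]
grip_width: 95.1
```

Call:
servo_tool(
  motion=[
    [0,0,0,0,0,0,80],
    [0,0,0,0,0,0,70],
    [0,0,0,0,0,0,60],
    [0,0,0,0,0,0,56],
  ],
)

```text
clock: 18.35
ee_pos: [449.9, -258.6, 39.5]
tool_rot: [[-0.43, 0.0, 0.903], [-0.903, -0.0, -0.43], [0.0, -1.0, 0.001]]
ft_force: [0.5, -0.1, 0.1]
grip_width: 68.6
```

Call:
servo_tool(
  motion=[
    [0,0,0,0,0,0,52],
    [0,0,0,0,0,0,50],
  ],
)

```text
clock: 18.55
ee_pos: [449.8, -258.5, 39.2]
tool_rot: [[-0.43, 0.0, 0.903], [-0.903, -0.0, -0.43], [0.0, -1.0, 0.0]]
ft_force: [0.1, -0.1, -0.0]
grip_width: 53.4
```

Call:
servo_tool(
  motion=[
    [0,0,0,0,0,0,46],
    [0,0,0,0,0,0,46],
  ],
)

```text
clock: 18.75
ee_pos: [449.8, -258.5, 39.1]
tool_rot: [[-0.43, -0.0, 0.903], [-0.903, -0.0, -0.43], [0.0, -1.0, 0.0]]
ft_force: [-0.1, 0.3, -0.2]
grip_width: 46.8
```

Call:
servo_tool(
  motion=[
    [0,0,0,0,0,0,42],
    [0,0,0,0,0,0,42],
  ],
)

```text
clock: 18.95
ee_pos: [449.8, -258.5, 39.1]
tool_rot: [[-0.43, -0.0, 0.903], [-0.903, -0.0, -0.43], [0.0, -1.0, 0.0]]
ft_force: [0.7, 0.5, -0.1]
grip_width: 42.5
```

Call:
servo_tool(
  motion=[
    [0,0,0,0,0,0,39],
    [0,0,0,0,0,0,38],
  ],
)

```text
clock: 19.15
ee_pos: [450.0, -258.5, 39.2]
tool_rot: [[-0.43, 0.0, 0.903], [-0.903, -0.0, -0.43], [0.0, -1.0, 0.0]]
ft_force: [1.6, 0.1, -1.3]
grip_width: 38.5
```

Call:
servo_tool(
  motion=[
    [0,0,0,0,0,0,35],
    [0,0,0,0,0,0,32],
    [0,0,0,0,0,0,32],
  ],
)

```text
clock: 19.45
ee_pos: [449.9, -258.5, 39.1]
tool_rot: [[-0.43, 0.0, 0.903], [-0.903, -0.0, -0.43], [0.0, -1.0, 0.0]]
ft_force: [0.5, -0.6, -0.4]
grip_width: 35.7
```

Call:
servo_tool(
  motion=[
    [0,0,0,0,0,0,40],
    [0,0,0,0,0,0,60],
    [0,0,0,0,0,0,80],
    [0,0,0,0,0,0,95],
    [0,8.5,0,0,0,0,95],
    [0,17,0,0,0,0,95],
    [0,25.5,0,0,0,0,95],
    [0,34,0,0,0,0,95],
    [0,42.5,0,0,0,0,95],
    [0,51,0,0,0,0,95],
  ],
)

```text
clock: 20.45
ee_pos: [449.8, -258.5, 39.1]
tool_rot: [[-0.974, -0.0, 0.228], [-0.228, -0.0, -0.974], [0.0, -1.0, 0.0]]
ft_force: [0.4, -0.8, -0.4]
grip_width: 94.5
```

```bash
python3 -c "
from h import *
st();go((449.9,-258.5,39),-115.44)
"
```

```text
t 20.45 pos [ 449.82 -258.46   39.14] yaw -76.8 F [ 0.41 -0.84 -0.42] w 94.46 j [-0.65  0.63  1.99 -0.    0.53  0.69]
turn [-0.   38.64  0.  ] shift [-0.1  0.1  0.1] | dist 0 yaw now -76.8
```

Call:
servo_tool(
  motion=[
    [0,8.5,0,0,0,0,95],
    [0,17,0,0,0,0,95],
    [0,25.5,0,0,0,0,95],
    [0,34,0,0,0,0,95],
    [0,38.6,0,0,0,0,95],
    [0,38.6,0,0,0,0,80],
    [0,38.6,0,0,0,0,60],
    [0,38.6,0,0,0,0,50],
    [0,38.6,0,0,0,0,50],
    [0,38.6,0,0,0,0,46],
  ],
)

```text
clock: 21.45
ee_pos: [449.9, -258.5, 39.2]
tool_rot: [[-0.906, 0.0, -0.423], [0.423, -0.0, -0.906], [-0.0, -1.0, 0.0]]
ft_force: [-0.5, 0.1, 0.1]
grip_width: 60.4
```

Call:
servo_tool(
  motion=[
    [0,0,0,0,0,0,43],
    [0,0,0,0,0,0,41],
    [0,0,0,0,0,0,39],
    [0,0,0,0,0,0,37],
    [0,0,0,0,0,0,30],
    [0,0,0,0,0,0,30],
    [0,0,0,0,0,0,30],
  ],
)

```text
clock: 22.15
ee_pos: [449.9, -258.5, 39.1]
tool_rot: [[-0.906, 0.0, -0.423], [0.423, -0.0, -0.906], [-0.0, -1.0, 0.0]]
ft_force: [-0.2, -1.8, -1.0]
grip_width: 36.0
```

```bash
python3 -c "
from h import *
st()
"
```

```text
t 22.15 pos [ 449.87 -258.54   39.13] yaw -115.05 F [-0.15 -1.78 -1.05] w 36.0 j [-0.65  0.63  1.99 -0.    0.53  1.36]
```

Call:
servo_tool(
  motion=[
    [0,0,0,0,-5,0,30],
    [0,0,0,0,-15,0,30],
    [0,0,0,0,-30,0,30],
    [0,0,0,0,-50,0,30],
    [0,0,0,0,-75,0,30],
    [0,0,0,0,-95,0,30],
    [0,0,0,0,-105,0,30],
    [0,0,0,0,-105,0,30],
    [0,0,0,0,-105,0,30],
  ],
)

```text
clock: 23.05
ee_pos: [449.6, -258.2, 143.8]
tool_rot: [[-0.906, -0.0, -0.423], [0.423, 0.0, -0.906], [0.0, -1.0, -0.0]]
ft_force: [0.1, 0.9, -3.2]
grip_width: 35.6
```

```bash
python3 -c "
from h import *
st();go((550.5,-7.7,144),-83.4)
"
```

```text
t 23.05 pos [ 449.57 -258.24  143.75] yaw -115.05 F [ 0.09  0.92 -3.24] w 35.61 j [-0.65  0.46  1.91 -0.    0.77  1.36]
turn [ 1.000e-02 -3.165e+01  3.000e-02] shift [ 1.460e+01 -2.000e-01 -2.697e+02] | dist 270 yaw now -115.05
```

Fz = -3.2 N, about the cover's weight, so the cover is held.

Call:
servo_tool(
  motion=[
    [0,-4,0,1,0,-20,30],
    [0,-9,0,3,0,-55,30],
    [0,-14,0,5,0,-95,30],
    [0,-19,0,8,0,-140,30],
    [0,-24,0,10,0,-185,30],
    [0,-28,0,12,0,-225,30],
    [0,-31.6,0,14,0,-255,30],
    [0,-31.6,0,14.6,0,-269.7,30],
    [0,-31.6,0,14.6,0,-269.7,30],
    [0,-31.6,0,14.6,0,-269.7,30],
  ],
)

```text
clock: 24.05
ee_pos: [550.3, -8.4, 143.4]
tool_rot: [[-0.994, -0.001, 0.113], [-0.113, -0.0, -0.994], [0.001, -1.0, -0.0]]
ft_force: [-0.2, -0.2, -2.0]
grip_width: 36.0
```

Call:
servo_tool(
  motion=[
    [0,0,0,0,0,0,30],
    [0,0,0,0,0,0,30],
  ],
)

```text
clock: 24.25
ee_pos: [550.5, -9.0, 144.0]
tool_rot: [[-0.994, -0.0, 0.112], [-0.112, -0.0, -0.994], [0.0, -1.0, 0.0]]
ft_force: [0.7, -0.7, -2.1]
grip_width: 35.8
```

```bash
python3 -c "
from h import *
st();snap('9');go((550.5,-7.7,144),-83.4)
crop('side','9',250,130,120,120,6,'l1')
"
```

```text
t 24.25 pos [550.5   -8.99 144.01] yaw -83.55 F [ 0.71 -0.71 -2.1 ] w 35.83 j [-0.14  0.49  1.84 -0.    0.81  1.32]
turn [-0.01 -0.13 -0.  ] shift [ 0.   0.2 -1. ] | dist 1 yaw now -83.53
```

View pics/l1.png

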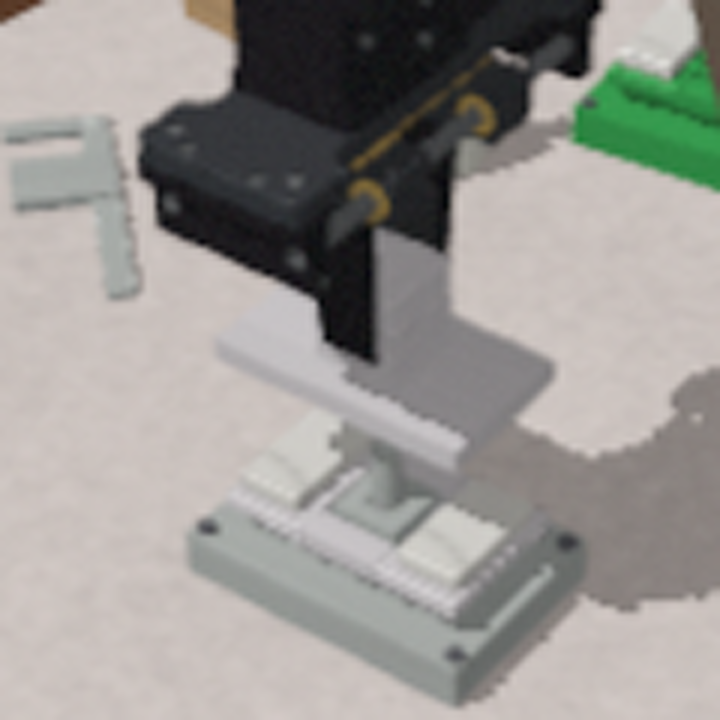

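Call:
servo_tool(
  motion=[
    [0,0,0,0,8,-1,30],
    [0,0,0,0,18,-1,30],
    [0,0,0,0,27,-1,30],
    [0,0,0,0,31,-1,30],
    [0,0,0,0,31,-1,30],
    [0,0,0,0,31,-1,30],
  ],
)

```text
clock: 24.95
ee_pos: [550.7, -6.9, 113.0]
tool_rot: [[-0.993, -0.0, 0.114], [-0.114, -0.0, -0.993], [0.0, -1.0, 0.0]]
ft_force: [-0.9, -0.1, -1.8]
grip_width: 35.9
```

Call:
servo_tool(
  motion=[
    [0,0,0,0,2,0,30],
    [0,0,0,0,4,0,30],
    [0,0,0,0,5,0,30],
    [0,0,0,0,5,0,30],
  ],
)

```text
clock: 25.35
ee_pos: [550.6, -6.9, 108.0]
tool_rot: [[-0.993, -0.0, 0.114], [-0.114, -0.0, -0.993], [0.0, -1.0, 0.0]]
ft_force: [0.4, 0.2, -3.0]
grip_width: 35.9
```

Call:
servo_tool(
  motion=[
    [0,0,0,0,0,0.7,30],
    [0,0,0,0,2,0.7,30],
    [0,0,0,0,4,0.7,30],
    [0,0,0,0,5,0.7,30],
    [0,0,0,0,5,0.7,30],
  ],
)

```text
clock: 25.85
ee_pos: [550.7, -7.6, 102.9]
tool_rot: [[-0.993, -0.0, 0.114], [-0.114, -0.0, -0.993], [0.0, -1.0, -0.0]]
ft_force: [-0.7, -0.0, -2.5]
grip_width: 35.9
```

Fz still shows only the cover's weight with the underside at about 64 mm, below the pin top at 70. So the pin is entering the socket, and I'll continue down.

Call:
servo_tool(
  motion=[
    [0,0,0,0,3,0,30],
    [0,0,0,0,6,0,30],
    [0,0,0,0,9,0,30],
    [0,0,0,0,12,0,30],
    [0,0,0,0,12,0,30],
  ],
)

```text
clock: 26.35
ee_pos: [550.6, -7.6, 90.6]
tool_rot: [[-0.993, -0.001, 0.114], [-0.114, 0.0, -0.993], [0.001, -1.0, -0.0]]
ft_force: [0.4, -0.0, -2.3]
grip_width: 36.1
```

Call:
servo_tool(
  motion=[
    [0,0,0,0,1.5,0,30],
    [0,0,0,0,3,0,30],
    [0,0,0,0,4.5,0,30],
    [0,0,0,0,5.5,0,30],
    [0,0,0,0,5.5,0,30],
  ],
)

```text
clock: 26.85
ee_pos: [550.7, -7.7, 85.5]
tool_rot: [[-0.993, -0.0, 0.114], [-0.114, -0.0, -0.993], [0.0, -1.0, 0.0]]
ft_force: [-0.2, -0.0, -1.3]
grip_width: 35.9
```

Call:
servo_tool(
  motion=[
    [0,0,0,0,1,0,30],
    [0,0,0,0,2,0,30],
    [0,0,0,0,2,0,30],
  ],
)

```text
clock: 27.15
ee_pos: [550.8, -7.7, 83.9]
tool_rot: [[-0.993, 0.0, 0.114], [-0.114, -0.0, -0.993], [-0.0, -1.0, 0.0]]
ft_force: [-2.0, 0.6, 5.7]
grip_width: 36.0
```

Call:
servo_tool(
  motion=[
    [0,0,0,0,1,0,30],
    [0,0,0,0,2,0,30],
    [0,0,0,0,3,0,30],
    [0,0,0,0,4,0,30],
    [0,0,0,0,4,0,30],
  ],
)

```text
clock: 27.65
ee_pos: [550.8, -7.6, 80.1]
tool_rot: [[-0.993, 0.0, 0.114], [-0.114, -0.0, -0.993], [-0.0, -1.0, 0.0]]
ft_force: [-2.7, 0.8, 9.2]
grip_width: 35.8
```

```bash
python3 -c "
from h import *
st();snap('10')
crop('side','10',250,150,120,100,6,'m1')
"
```

```text
t 27.65 pos [550.84  -7.64  80.14] yaw -83.44 F [-2.73  0.82  9.21] w 35.83 j [-0.13  0.59  1.88 -0.    0.67  1.32]
```

View pics/m1.png

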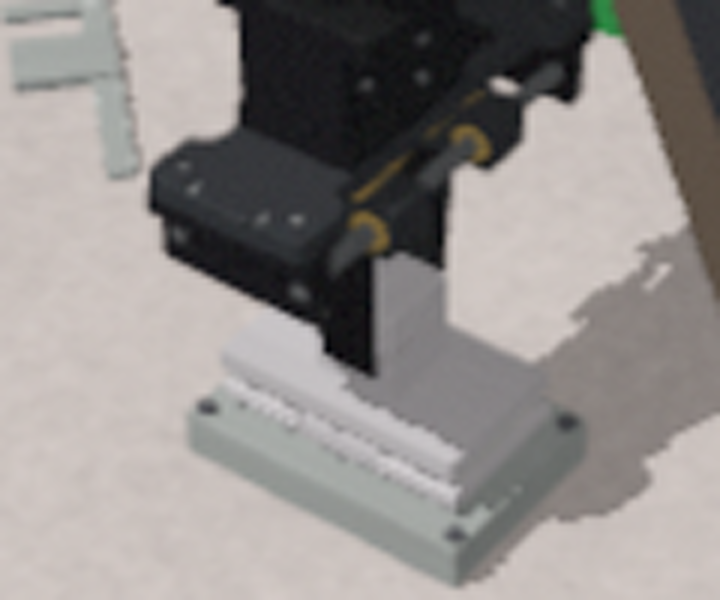

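Call:
servo_tool(
  motion=[
    [0,0,0,0,0.6,0,30],
    [0,0,0,0,1.2,0,30],
    [0,0,0,0,1.2,0,30],
  ],
)

```text
clock: 28.05
ee_pos: [550.8, -7.7, 79.2]
tool_rot: [[-0.993, 0.001, 0.114], [-0.114, -0.0, -0.993], [-0.001, -1.0, 0.0]]
ft_force: [-3.0, 0.4, 10.8]
grip_width: 35.6
```

Call:
servo_tool(
  motion=[
    [0,0,0,0,0.4,0,30],
    [0,0,0,0,0.8,0,30],
    [0,0,0,0,0.8,0,30],
  ],
)

```text
clock: 28.35
ee_pos: [550.9, -7.6, 79.1]
tool_rot: [[-0.993, 0.001, 0.114], [-0.114, -0.0, -0.993], [-0.001, -1.0, 0.0]]
ft_force: [-6.2, 0.4, 20.1]
grip_width: 35.7
```

Call:
servo_tool(
  motion=[
    [0,0,0,0,0,0,30],
    [0,0,0,0,0,0,30],
    [0,0,0,0,0,0,30],
    [0,0,0,0,0,0,30],
    [0,0,0,0,0,0,30],
  ],
)

```text
clock: 28.85
ee_pos: [550.9, -7.6, 79.1]
tool_rot: [[-0.993, 0.001, 0.114], [-0.114, -0.0, -0.993], [-0.001, -1.0, 0.0]]
ft_force: [-6.3, 0.8, 19.3]
grip_width: 35.7
```

```bash
python3 -c "
from h import *
st();snap('11')
crop('side','11',180,150,190,170,4,'n1')
"
```

```text
t 28.85 pos [550.88  -7.64  79.12] yaw -83.44 F [-6.3   0.76 19.33] w 35.69 j [-0.13  0.59  1.89 -0.    0.66  1.32]
```

View pics/n1.png

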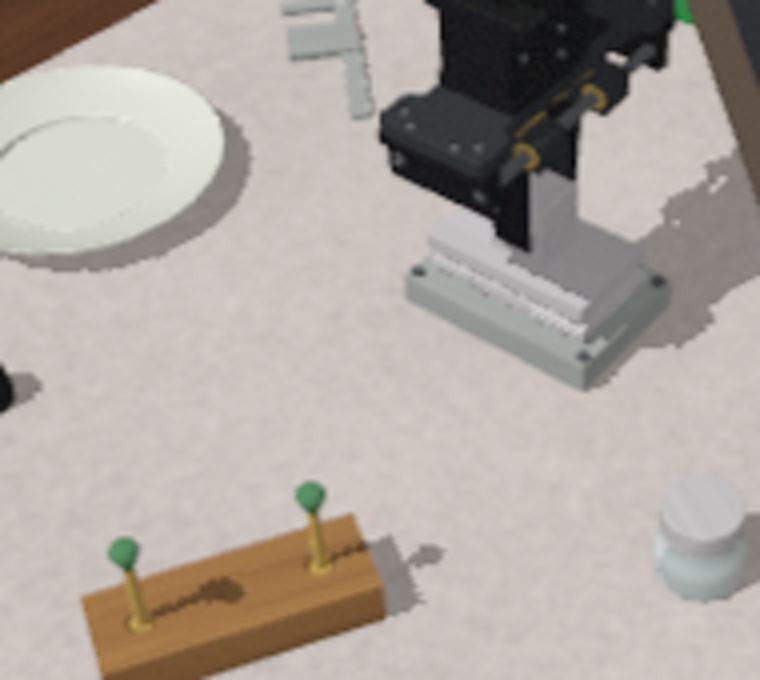

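The side view shows the cover lying square and level on the jig under the gripper, at about full-frame pixel (315,210). Both dop sticks are still standing at (211,288) and (257,274). The downward force is steady at about 19 N, so I'm handing in.

```bash
python3 -c "
from h import *
manip.job_done();st()
"
```

```text
the job is handed in; nothing more can be done
the job is handed in; nothing more can be done
```

The jig is closed and the job is handed in; no verdict came back. The pin is down in the eye, and the gripper is still pressing the cover fully home over it.

- **Pin:** I took it from the stand's middle hole and lowered it through the eye. I then re-gripped it lightly across the jig's x to confirm the axis, at about (550.5, -7.7).
- **Cover:** I gripped the grey cover's handle along both of its sides to centre it. I then set it down square over the pin and pressed until it met the boss.
- **Last checks:** The tool stopped hard at z = 79.1 mm, 40 mm above where it gripped the cover on the bench, which puts the underside at about 40 mm (boss height). The vertical force jumped from 11 to 20 N at that stop and held at about 19 N. The last side picture shows the cover level and square, and both dop sticks standing. The clock read 28.85 s before the final pictures.
- **What disagreed:** The two cameras differed by about 4–7 mm on the pin and cover and by about 4 mm on the eye. I settled the fine positions with a close-up side view of pin and eye and by feel. At the end a sideways force of about 6 N remained in x. Pin depth and bed travel were not measured directly; I inferred them from heights, forces and the picture.

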